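# Index the bench tool turret and hang up the sanding paddle

### The job

Turn the tool turret on the bench by its finger pegs until its empty hook stands over the pointer on the foot. Then take the sanding paddle with the square eye out of the slotted block, hang it by that eye on the empty hook and slide it fully home against the collar at the hook's root, and let go. The empty hook has been bent up or down by an unknown amount, so feel for it and push gently (a few newtons); leave everything else on the bench where it is.

Things in the scene. Friction and masses are not known exactly. Their poses are not given: they have to be found in the camera images.
- turret_base: Fixed foot of the turret: wooden disc 150 mm across, 18 mm high, with a 20 mm thick steel post to the hub. Origin: centre of its underside on the bench; z up is the turning axis. A small steel pointer sticks out of the foot towards its -x direction.
- turret (a joint): Angle of the turning hub in rad, counter-clockwise positive seen from above. 0 = the empty hook stands exactly over the pointer; within 0.1 rad is good. It turns either way without end and starts 0.8 to 2.4 rad off. Friction of 0.2 N m holds it where it is left (about 6 N at a finger peg).
- hub_top (a point): Centre of the hub's upper face, on the axis, 213 mm above the bench; turns with the hub, x towards the empty hook. Hub: wooden disc 96 mm across, 26 mm thick. Three upright pegs, 10 mm thick and 34 mm tall, stand on it 36 mm from the axis, at 60, 180 and 300 degrees counter-clockwise from x. Five hooks, 72 degrees apart; four carry tools hanging to 70 mm sideways, 136 mm down.
- hook_root (a point): Root of the empty hook, 50 mm from the axis, 200 mm above the bench; turns with the hub, z up, x outward along the hook as it was when straight: a 6 mm round rod from here, centreline 65 mm long, then a tip bent 45 degrees up, ending 71 mm out with its centre 7 mm above the rod's line. Too hard a push on the hook (20 N) spoils the job.
- hook_stop (a point): Centre of the outer face of the stop collar (20 mm diameter, on the first 12 mm of the empty hook), as if the hook were straight. In truth the hook (rod, tip, collar) is bent: turned up or down about its root by a hidden 0 to 0.2 rad (tip up to 14 mm high or low), which no listed pose shows. Sideways it is straight. It is stiff: 25 N does not move it.
- paddle: Wooden sanding paddle, 150 mm tall, 12 mm thick (its x), standing handle up in the block; 55 to 115 g. Origin: centre of its underside; z up along it. Lower 72 mm: blade 40 mm wide (its y) with grey abrasive. Above that a handle 30 mm wide (y) with straight sides, to the top. Which of the two slots it stands in varies. Hung and home, the paddle faces the collar, its x axis along the hook (either way round).
- paddle_eye (a point): Centre of the paddle's eye, a square-cornered hole through the handle along x, 14 mm wide (y) and 18 mm high (z), 130 mm above the paddle's underside and 20 mm below its top; axes as the paddle's.
- block: Fixed wooden block 120 x 80 mm, 45 mm high, with two slots 60 mm apart along its x (at x = -30 and +30 mm), each 14 mm (x) by 42 mm (y), 33 mm deep. Origin: centre of its underside.
- file_stick: Plain file stick without an eye, 130 mm tall, standing in the other slot. Leave it. Origin: centre of its underside.
- glue_jar: White jar, 60 mm wide, 85 mm tall. Leave it. Origin: centre of its underside.
- screwdriver: Screwdriver 190 mm long lying on the bench along its x. Leave it.
- offcut: Wooden offcut 50 x 180 x 18 mm lying flat. Leave it. Origin: centre of its underside.
- tower_model: Model tower of wood strips, foot 70 x 90 mm, 172 mm tall. Leave it. Origin: centre of its underside.
- pencil_cup: Blue cup 72 mm wide with pencils to 154 mm. Leave it. Origin: centre of its underside.
- pliers: Pliers lying on the bench, about 150 x 70 mm. Leave them.

How it is judged:
On the way, in this order (a step that is already met when the one before it is completed fails the run):
1. the turret is turned so that the empty hook stands over the pointer (within 0.14 rad) and is at rest (value of joint turret between -0.14 and 0.14 rad and velocity of joint turret between -0.05 and 0.05 rad/s), for 0.3 s.
2. the paddle's eye is on the empty hook and home against the collar (value of joint turret between -0.14 and 0.14 rad and x of paddle_eye in the frame of hook_root between 0.014 and 0.025 m and y of paddle_eye in the frame of hook_root between -0.008 and 0.008 m and z of paddle_eye in the frame of hook_root between -0.017 and 0.001 m and angle between paddle's own z axis and vertical below 0.35 rad), for 0.2 s.
At the end, for the whole second after the job is handed in: The empty hook still stands over the pointer (within 0.14 rad); the paddle hangs at rest by its eye on that hook, upright within 0.35 rad, its eye centre 14 to 25 mm out from the hook's root (home at the collar), within 8 mm sideways and from 17 mm below to 1 mm above the root (all of step 2 and contact force between paddle and turret_base above 0.2 N and linear speed of paddle below 0.03 m/s); the robot touches nothing.
It fails at once if the paddle is pushed against the turret or its hook with more than 20 N (contact force between paddle and turret_base above 20 N).
It fails at once if the fingers push the turret, its hooks or its hung tools with more than 25 N (contact force between the fingers and turret_base above 25 N).
It fails at once if a bystander is moved by more than 30 mm (distance of any of file_stick, glue_jar, screwdriver, offcut, tower_model, pencil_cup, pliers from where it was at the start of the episode above 0.03 m).
It also fails if it takes over 72 s, if anything falls off the work surface, if the arm or the gripper's body presses on something with over 40 N, if the wrist force passes 120 N, or if a joint passes its speed limit or range.

### The arm

A 6-joint arm with a two-finger parallel gripper is mounted at the origin on the work surface. World frame = base frame: x ahead of the robot, y to its left, z up, the work surface at z = 0. Lengths are in m, angles in rad, forces in N, time in s.
With the tool pointing down it reaches from about 0.375 to 0.9 m from the base axis. Payload 3.1 kg.
Tool frame: the origin (TCP) lies on the mounting face of the last link; the fingertips stand 182 mm ahead of it and the grasp point (between the pads) lies 164 mm ahead of it; z points along the fingers, y is the direction in which the jaws open and shut (so a half turn about z gives the same grasp; the last joint's range is limited). The gripper opens to 87 mm and grips with 3 to 60 N. Pads are 19 mm wide; open, the fingers measure 117 mm over their backs; the gripper's body (75 mm by 190 mm) begins 51 mm behind the grasp point.
Start: joints at [-1.367, 0.527, 1.433, -0, 1.181, -0.178], TCP at [0.233, -0.58, 0.405] pointing down, gripper open.
Joint ranges: [-3.08, 3.08], [-0.75, 2.2], [0.22, 2.44], [-1.43, 4.57], [0, 2.65], [-2.85, 2.85]. Speed limits (rad/s): [2.79, 2.79, 3.14, 3.14, 3.14, 3.14].

### API

Orientations are given as [roll, pitch, yaw] about the fixed x, y, z axes, in that order (R = Rz(yaw) Ry(pitch) Rx(roll)).
In Python, from station import ctrl gives the robot as it stands.
- The arm moves only by the shell command python3 -m jog 'ROWS' [OPENING] [FORCE]. ROWS is a JSON object of lists of equal length, an entry for each row: "travel": the shift along the tool's x, y, z in cm, a list of three; "twist": the turn about the tool's z in degrees. In form: {"travel": [[tx, ty, tz], ...], "twist": [twist, ...]}. A call has exactly 5 rows; each row is the pose to reach, as a shift and turn from the pose commanded when the call began, along the tool's axes at that moment; what a row does not reach only later rows make up. A row lasts 1/12 s, in which the tool goes at most 41.7 mm and 7.16 degrees, less where a joint would pass 70% of its speed; a pose out of reach is approached as far as the arm can. A call with a gripper value outside its range is refused whole. OPENING is the opening, from 0 (shut) to 1 (fully open), set as the call begins (- or left out, the last holds). The fingers move at their own pace and stop on an object; FORCE is the grip in N (left out, the last holds). Time passes only in rows, so rows that repeat a pose let the fingers close, or fill a call up. It gives the time, the measured TCP pose, the force and the opening at its end, in the units of the state.
- ctrl.state(): the state, without advancing time (a new reading comes with each control period).
- ctrl.read_camera(name): name is "side" or "top" or "wrist"; returns the picture (384x512x3 uint8, red, green, blue); there is no depth.
- ctrl.get_calibration(name): a dict with "fx", "fy", "cx", "cy" (pixels), "distortion" ([k1, k2, p1, p2, k3] as OpenCV has them; the pictures are not rectified), "extrinsics" (4x4, takes a point from world to camera coordinates). Camera axes: x right, y down, z forward; pixel columns grow to the right and rows downward; lengths in m; the calibration is good to about 2 mm. A picture is of the moment at which its call begins: read the wrist's pose just before it. get_calibration takes no time and is no camera call; for the wrist camera it gives the pose at the moment of the call.
- ctrl.close_job(): hands the job in, once; it reports no verdict.
The state is a dict: "t": time; "qpos": joint angles; "dq": joint speeds; "tau": joint torques, N m; "ee_pos": TCP position; "tcp_rot": TCP orientation; "force": force on the tool from outside, world axes, zero at the start; "torque": the same for the moment, N m; "width": finger opening in m.
Only numpy, scipy, OpenCV 4.12 (cv2) and the standard library are available. Lean on these libraries where they do the work, as an engineer would, in place of code of your own. Each camera call takes 0.05 s, during which the arm holds its last target.

## Working session

There is one attempt and no reset: what is moved stays moved. The work goes in short steps, Python scripts to look and compute and a shell command to move; the robot and the scene stay as the last step left them, time stands still between calls to the robot, and variables do not carry over. Pictures are saved under pics/ and viewed, and the job is handed in when it is done.

```bash
ls; mkdir -p pics; python3 - <<'E'
from station import ctrl
import cv2
print(ctrl.state())
for n in ["side","top","wrist"]:
    c=ctrl.get_calibration(n)
    print(n,c)
    cv2.imwrite(f"pics/{n}0.png",ctrl.read_camera(n)[:,:,::-1])
E
```

```text
pics
{'t': 0.0, 'qpos': array([-1.36650299e+00,  5.28472045e-01,  1.43389789e+00,  1.22266387e-05,
        1.18139020e+00, -1.78520139e-01]), 'dq': array([-0.00113109,  0.00033792, -0.00040684, -0.00118324,  0.00062193,
       -0.00096998]), 'tau': array([ 2.66355328e-04, -4.40044105e+01, -1.76593941e+01,  6.31426298e-02,
        5.84447093e-02, -1.88136701e-04]), 'ee_pos': array([ 0.23340404, -0.57941476,  0.403769  ]), 'tcp_rot': array([-3.13946163e+00, -3.96008029e-04,  3.82808400e-01]), 'force': array([ 0.71279156, -0.33619631, -0.02791207]), 'torque': array([-0.04475034,  0.02515701,  0.03684417]), 'width': 0.08699350624129276}
side {'fx': 493.20213786431486, 'fy': 493.20213786431486, 'cx': 250.9301774255235, 'cy': 190.9773625974515, 'distortion': array([0.07441242, 0.        , 0.        , 0.        , 0.        ]), 'extrinsics': array([[-8.51321565e-01, -5.24643427e-01,  9.31319698e-04,
         4.65780462e-01],
       [-3.29448779e-01,  5.33202453e-01, -7.79203854e-01,
         2.74478299e-01],
       [ 4.08307599e-01, -6.63659866e-01, -6.26769883e-01,
         1.31867952e+00],
[... 294 characters left out ...]
s': array([[-0.0172057 , -0.99984327, -0.00417054,  0.02874829],
       [-0.99603386,  0.01750403, -0.08723623,  0.58210818],
       [ 0.08729556,  0.00265304, -0.99617892,  1.59594494],
       [ 0.        ,  0.        ,  0.        ,  1.        ]])}
wrist {'fx': 309.3719179585895, 'fy': 309.3719179585895, 'cx': 253.47451585925833, 'cy': 197.4213360034828, 'distortion': array([-0.0321755,  0.       ,  0.       ,  0.       ,  0.       ]), 'extrinsics': array([[ 0.37426303, -0.9273213 , -0.00154274, -0.62368499],
       [-0.88466891, -0.35754647,  0.29920134, -0.0376171 ],
       [-0.27800738, -0.11061518, -0.95418875,  0.39272594],
       [ 0.        ,  0.        ,  0.        ,  1.        ]])}
```

View pics/side0.png

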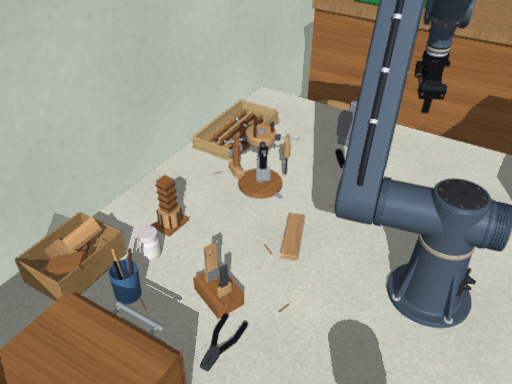

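View pics/top0.png

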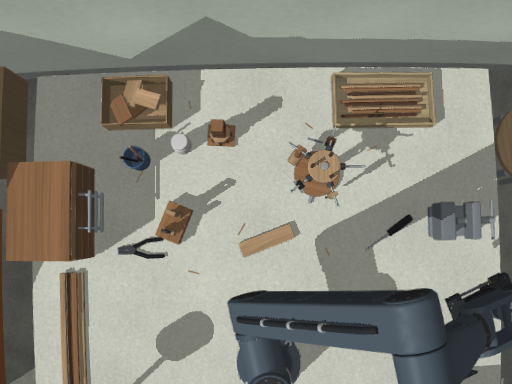

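View pics/wrist0.png

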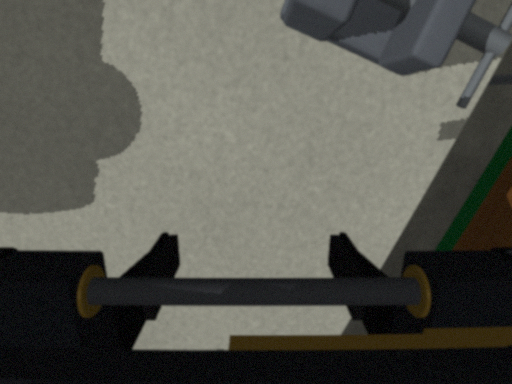

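The top picture shows the turret around (322,170) and the block around (174,222). I'll zoom in on both.

```bash
python3 - <<'E'
import cv2
a=cv2.imread('pics/top0.png');b=cv2.imread('pics/side0.png')
cv2.imwrite('pics/z1.png',cv2.resize(a[120:220,265:385],None,fx=6,fy=6,interpolation=cv2.INTER_CUBIC))
cv2.imwrite('pics/z2.png',cv2.resize(b[110:210,210:310],None,fx=6,fy=6,interpolation=cv2.INTER_CUBIC))
cv2.imwrite('pics/z3.png',cv2.resize(a[190:260,130:220],None,fx=6,fy=6,interpolation=cv2.INTER_CUBIC))
cv2.imwrite('pics/z4.png',cv2.resize(b[230:325,180:260],None,fx=6,fy=6,interpolation=cv2.INTER_CUBIC))
E
```

```text
(no output)
```

View pics/z1.png

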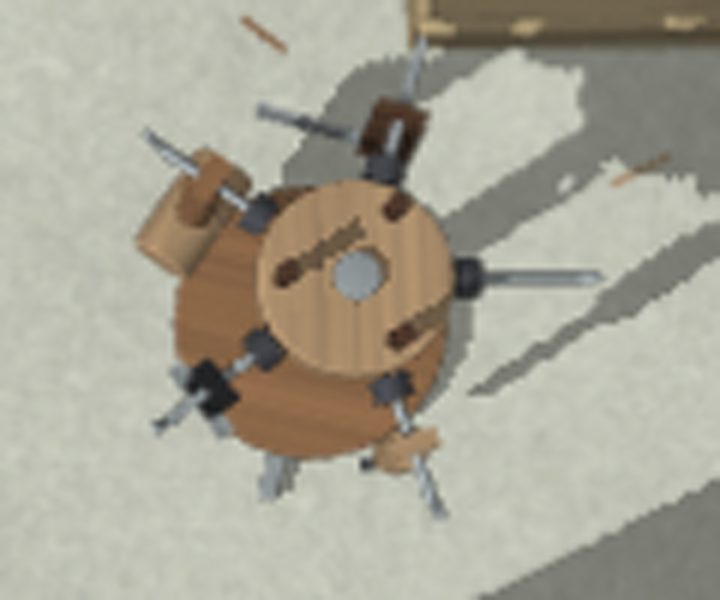

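View pics/z2.png

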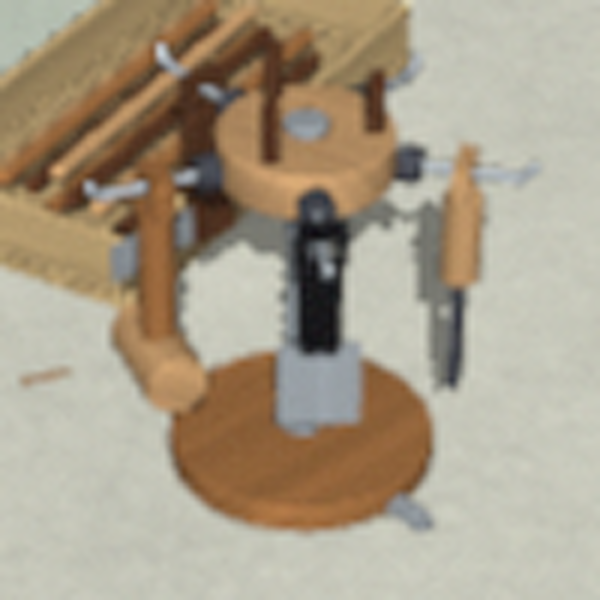

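View pics/z3.png

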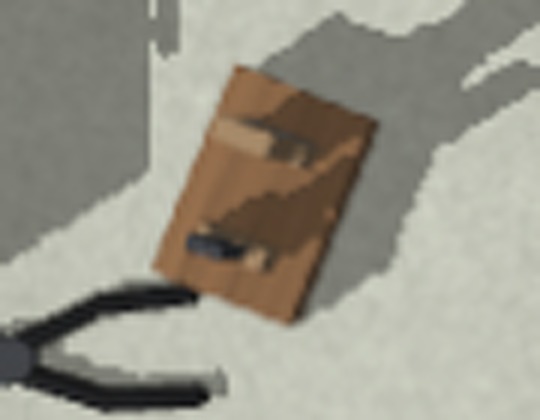

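View pics/z4.png

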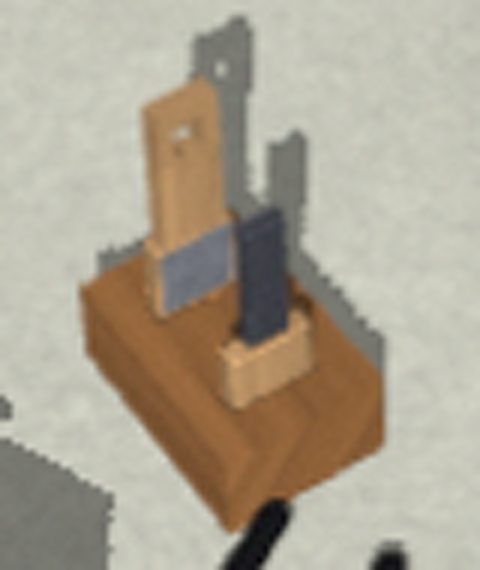

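```bash
cat > h.py <<'E'
import numpy as np, cv2
from station import ctrl
def ray(n,px,c=None):
    c=c or ctrl.get_calibration(n)
    K=np.array([[c['fx'],0,c['cx']],[0,c['fy'],c['cy']],[0,0,1]])
    u=cv2.undistortPoints(np.array([[px]],float),K,c['distortion'])[0,0]
    E=c['extrinsics'];R=E[:3,:3];o=-R.T@E[:3,3];d=R.T@np.array([u[0],u[1],1]);return o,d/np.linalg.norm(d)
def onz(n,px,z,c=None):
    o,d=ray(n,px,c);return o+d*(z-o[2])/d[2]
def tri(*obs):
    A=np.zeros((3,3));b=np.zeros(3)
    for n,px in obs:
        o,d=ray(n,px);P=np.eye(3)-np.outer(d,d);A+=P;b+=P@o
    x=np.linalg.solve(A,b);return x
def proj(n,X,c=None):
    c=c or ctrl.get_calibration(n)
    K=np.array([[c['fx'],0,c['cx']],[0,c['fy'],c['cy']],[0,0,1]]);E=c['extrinsics']
    return cv2.projectPoints(np.atleast_2d(np.array(X,float)),cv2.Rodrigues(E[:3,:3])[0],E[:3,3],K,c['distortion'])[0][:,0]
def overlay(n,img,pts,crop,s,out,col=(0,0,255)):
    x0,x1,y0,y1=crop
    I=cv2.resize(img[y0:y1,x0:x1],None,fx=s,fy=s,interpolation=cv2.INTER_CUBIC)
    for p in proj(n,pts): cv2.circle(I,(int((p[0]+.5-x0)*s),int((p[1]+.5-y0)*s)),1,col,-1)
    cv2.imwrite(out,I)
def grab(n,name):
    c=ctrl.get_calibration(n);im=ctrl.read_camera(n)[:,:,::-1].copy();cv2.imwrite(name,im);return im,c
E
python3 - <<'E'
from h import *
z=lambda p,o,s=6:((p[0])/s-.5+o[0],(p[1])/s-.5+o[1])
T=(265,120);S=(210,110)
print('hub top cap', onz('top',z((358,275),T),.214), tri(('top',z((358,275),T)),('side',z((306,125),S))))
print('foot', onz('top',z((310,322),T),.018), onz('side',z((302,438),S),.018))
print('ptr', onz('top',z((275,495),T),.009), onz('side',z((425,522),S),.009))
print('hooktip', onz('top',z((600,278),T),.2))
for p in [(287,272),(398,205),(400,338)]: print('peg',onz('top',z(p,T),.24))
B=(130,190)
for p in [(238,65),(378,122),(295,325),(153,270)]: print('blk',onz('top',z(p,B),.045))
C=(180,230)
print('eye',tri(('side',z((183,135),C)),('top',z((225,130),B))))
print('padtop',onz('top',z((240,135),B),.16),onz('side',z((180,92),C),.162))
E
```

```text
hub top cap [ 0.61819761 -0.17225175  0.214     ] [ 0.61783565 -0.1717376   0.21758825]
foot [ 0.61706061 -0.17070659  0.018     ] [ 0.61266017 -0.16363317  0.018     ]
ptr [ 0.52314579 -0.14992785  0.009     ] [ 0.52267315 -0.14461538  0.009     ]
hooktip [ 0.61661417 -0.29323377  0.2       ]
peg [ 0.61694356 -0.13515077  0.24      ]
peg [ 0.64815382 -0.18898768  0.24      ]
peg [ 0.58465241 -0.1879184   0.24      ]
blk [0.53443665 0.30842247 0.045     ]
blk [0.50265207 0.23275704 0.045     ]
blk [0.39471613 0.27846166 0.045     ]
blk [0.42491404 0.3552346  0.045     ]
eye [0.4917325  0.29324837 0.1505498 ]
padtop [0.49274249 0.2863629  0.16      ] [0.49590484 0.28060847 0.162     ]
```

```bash
cat >> h.py <<'E'
def plan(x,y,ztip,yawdeg):
    s=ctrl.state();p=s['ee_pos'];r=s['tcp_rot']
    from scipy.spatial.transform import Rotation as Ro
    R=Ro.from_euler('xyz',r).as_matrix()
    d=R.T@(np.array([x,y,ztip+.182])-p)*100
    tw=-((yawdeg-np.degrees(r[2])+180)%360-180)
    print('t',round(s['t'],2),'pos',p.round(4),'yaw',np.degrees(r[2]).round(2),'tilt',R[:,2].round(4),'F',s['force'].round(2),'w',round(s['width'],4))
    print('travel cm',d.round(2),'twist',round(tw,1))
E
python3 -c "
from h import *
plan(.6178,-.1355,.275,89.5)
print(onz('top',(455,220),.1))
print(proj('top',[[.4918,.282,.162]]),proj('side',[[.4918,.282,.142],[.4918,.282,.162]]))"
```

```text
t 0.15 pos [ 0.2334 -0.5795  0.404 ] yaw 21.93 tilt [-3.0e-04  1.7e-03 -1.0e+00] F [-1.21  0.33  0.23] w 0.0872
travel cm [ 52.24 -26.84  -5.24] twist -67.6
[ 0.45192969 -0.60199772  0.1       ]
[[170.82419784 212.2734705 ]] [[210.91406318 251.43719238]
 [210.52158641 245.78782161]]
```

```bash
python3 -m jog '{"travel": [[0,0,-4],[4,-2,-5.5],[8,-4,-5.5],[12,-6,-5.5],[16,-8,-5.5]], "twist": [0,-7,-14,-21,-28]}' 0.3 10
```

```text
t: 0.57
ee_pos: [0.343, -0.4553, 0.46]
tcp_rot: [3.141, 0.0, 0.876]
force: [0.9, 0.3, -0.7]
width: 0.0617
```

```bash
python3 -c "
from h import *
plan(.6178,-.1355,.275,89.5)"
```

```text
t 0.57 pos [ 0.343  -0.4553  0.46  ] yaw 50.2 tilt [ 4.e-04 -4.e-04 -1.e+00] F [ 0.89  0.27 -0.72] w 0.0617
travel cm [42.16  0.64  0.3 ] twist -39.3
```

```bash
python3 -m jog '{"travel": [[4,0,0.3],[8,0.1,0.3],[12,0.2,0.3],[16,0.3,0.3],[20,0.3,0.3]], "twist": [-7,-14,-21,-28,-35]}'; python3 -c "
from h import *
plan(.6178,-.1355,.275,89.5)"
```

```text
t: 0.98
ee_pos: [0.4745, -0.3037, 0.4566]
tcp_rot: [-3.141, -0.0, 1.488]
force: [1.0, -0.6, 0.2]
width: 0.0301
t 0.98 pos [ 0.4745 -0.3037  0.4566] yaw 85.27 tilt [-2.e-04  2.e-04 -1.e+00] F [ 0.98 -0.59  0.21] w 0.0301
travel cm [17.95 12.9  -0.04] twist -4.2
```

```bash
python3 -m jog '{"travel": [[3.3,2.4,0],[6.6,4.8,0],[9.9,7.2,0],[13.2,9.5,0],[16.4,11.8,0]], "twist": [-1,-2,-3,-4,-4.2]}'; python3 - <<'E'
from h import *
plan(.6178,-.1355,.22,89.5)
im,c=grab('wrist','pics/w1.png')
E
```

```text
t: 1.4
ee_pos: [0.6064, -0.1505, 0.4564]
tcp_rot: [-3.141, -0.0, 1.557]
force: [-0.4, -0.8, -0.1]
width: 0.0262
t 1.4 pos [ 0.6064 -0.1505  0.4564] yaw 89.19 tilt [-7.e-04  3.e-04 -1.e+00] F [-0.36 -0.85 -0.11] w 0.0262
travel cm [1.51 1.12 5.44] twist -0.3
```

View pics/w1.png

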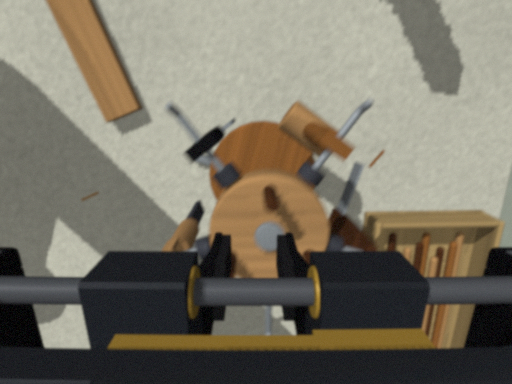

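The wrist view shows the opposite peg at (270,192), the hub cap at (268,236), and the empty hook running down at x≈268 between the fingers.

```bash
python3 - <<'E'
from h import *
print(onz('wrist',(268,236),.215),onz('wrist',(269.5,188),.247))
E
```

```text
[ 0.62190876 -0.16291703  0.215     ] [ 0.62103732 -0.1150244   0.247     ]
```

```bash
python3 - <<'E'
from h import *
a=cv2.imread('pics/w1.png');cv2.imwrite('pics/w1z.png',cv2.resize(a[150:300,190:350],None,fx=5,fy=5,interpolation=cv2.INTER_CUBIC))
print(proj('wrist',[[.6178,-.1355,.247],[.6178,-.1355,.213],[.6178,-.1715,.213],[.6178,-.1715,.217]]))
E
```

```text
[[264.4004799  217.97413552]
 [262.6799695  202.06094102]
 [262.68380761 244.87022201]
 [262.85306316 247.10801939]]
```

View pics/w1z.png

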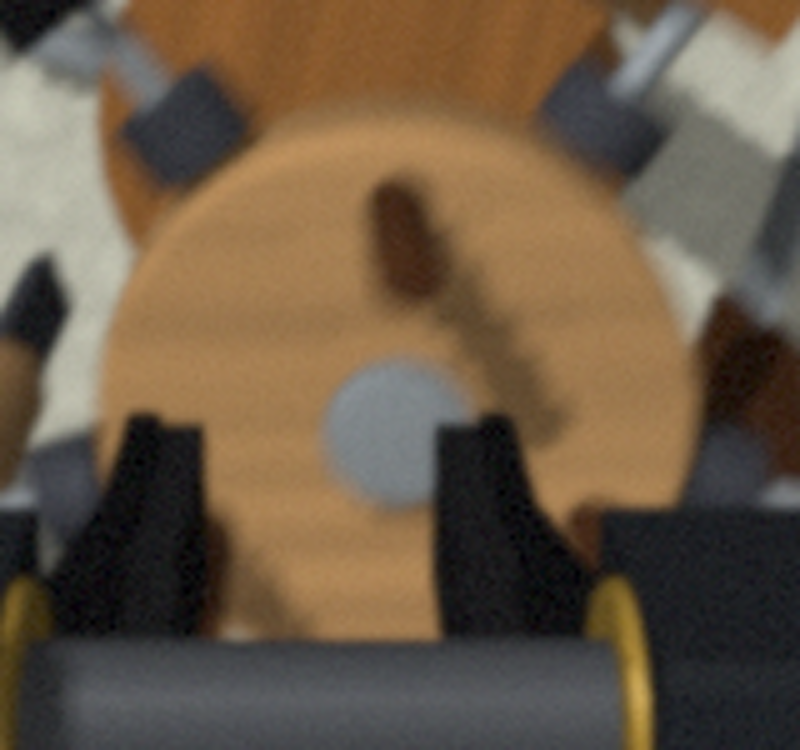

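```bash
python3 - <<'E'
from h import *
plan(.6178,-.1355,.22,89.5)
im,c=grab('wrist','pics/w2.png')
plan(.6178,-.1355,.22,89.5)
cv2.imwrite('pics/w2z.png',cv2.resize(im[150:300,190:350],None,fx=5,fy=5,interpolation=cv2.INTER_CUBIC))
print(proj('wrist',[[.6178,-.1355,.247],[.6178,-.1355,.213],[.6178,-.1715,.213],[.6178,-.1715,.217]],c)*5-np.array([190,150])*5)
E
```

```text
t 1.45 pos [ 0.6101 -0.1452  0.4565] yaw 89.44 tilt [ 0.0052  0.0053 -1.    ] F [3.4  2.75 1.43] w 0.0262
travel cm [0.95 0.73 5.46] twist -0.1
t 1.5 pos [ 0.6082 -0.1477  0.4563] yaw 89.51 tilt [ 0.0018  0.002  -1.    ] F [-0.82  0.08  0.  ] w 0.0262
travel cm [1.22 0.94 5.43] twist 0.0
[[372.00239952 339.87067758]
 [363.39984751 260.30470508]
 [363.41903807 474.35111007]
 [364.26531582 485.54009695]]
```

View pics/w2z.png

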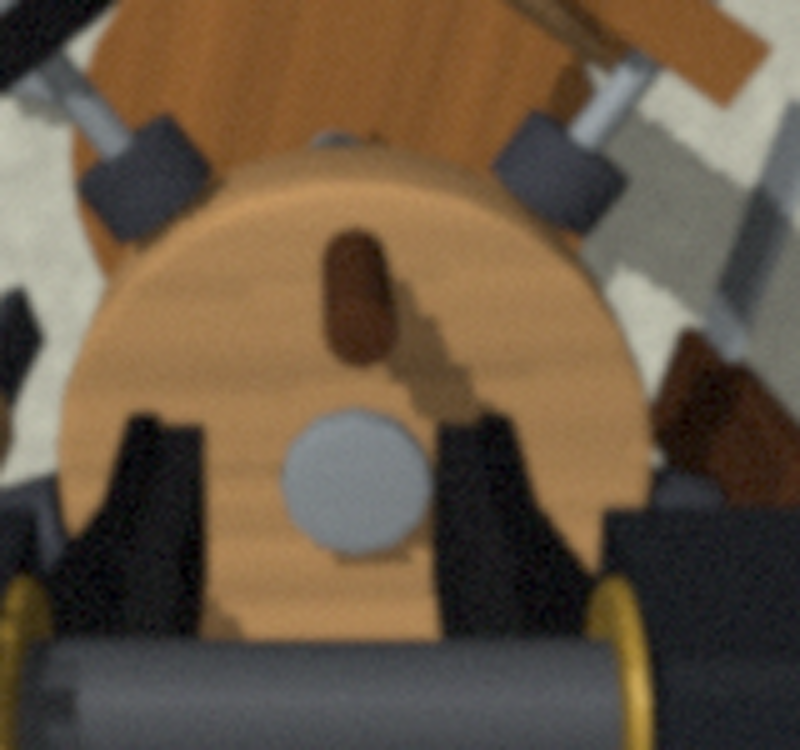

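```bash
python3 -m jog '{"travel": [[1.2,0.85,0],[1.2,0.85,0],[1.2,0.85,1],[1.2,0.85,3.2],[1.2,0.85,5.4]], "twist": [0,0,0,0,0]}'; python3 -m jog '{"travel": [[0,0,0],[0,0,0],[0,0,0],[0,0,0],[0,0,0]], "twist": [0,0,0,0,0]}'; python3 - <<'E'
from h import *
plan(.6168,-.1354,.22,89.5)
E
```

```text
t: 1.92
ee_pos: [0.6136, -0.142, 0.4026]
tcp_rot: [3.14, 0.001, 1.554]
force: [-0.2, -0.5, -0.9]
width: 0.0264
t: 2.33
ee_pos: [0.6144, -0.1411, 0.4042]
tcp_rot: [3.139, 0.001, 1.555]
force: [0.5, 0.5, -0.4]
width: 0.0263
t 2.33 pos [ 0.6144 -0.1411  0.4042] yaw 89.1 tilt [ 0.0026 -0.0011 -1.    ] F [ 0.48  0.48 -0.4 ] w 0.0263
travel cm [0.58 0.23 0.22] twist -0.4
```

```bash
python3 -m jog '{"travel": [[0.5,0.2,0.1],[0.5,0.2,0.1],[0.5,0.2,0.1],[0.5,0.2,0.1],[0.5,0.2,0.1]], "twist": [0,0,0,0,0]}' 0.16 5; python3 - <<'E'
from h import *
plan(.6168,-.1354,.22,89.5)
E
```

```text
t: 2.75
ee_pos: [0.6163, -0.1355, 0.4018]
tcp_rot: [3.142, 0.0, 1.556]
force: [-0.3, 0.4, -0.1]
width: 0.0143
t 2.75 pos [ 0.6163 -0.1355  0.4018] yaw 89.15 tilt [ 1.e-04 -1.e-04 -1.e+00] F [-0.27  0.35 -0.06] w 0.0143
travel cm [ 0.01  0.05 -0.02] twist -0.4
```

```bash
python3 -m jog '{"travel": [[-0.01,0.35,0],[-0.05,0.66,0],[-0.12,0.97,0],[-0.22,1.27,0],[-0.34,1.56,0]], "twist": [5,10,15,20,25]}'; python3 - <<'E'
from h import *
A=np.array([.6168,-.1714])
s=ctrl.state();d=s['ee_pos'][:2]-A;print(np.hypot(*d),np.degrees(np.arctan2(d[1],d[0])),np.degrees(s['tcp_rot'][2]),s['force'])
E
```

```text
t: 3.17
ee_pos: [0.63, -0.1386, 0.4015]
tcp_rot: [-3.133, 0.001, 1.115]
force: [-6.5, 3.4, 5.8]
width: 0.0144
0.035397500560583814 68.1030856779668 63.90532658374913 [-6.52764013  3.44880135  5.79051825]
```

```bash
for i in 1; do python3 -m jog '{"travel": [[-0.01,0.31,0],[-0.05,0.62,0],[-0.12,0.93,0],[-0.22,1.23,0],[-0.34,1.52,0]], "twist": [5,10,15,20,25]}'; done; python3 -m jog '{"travel": [[-0.01,0.31,0],[-0.05,0.62,0],[-0.12,0.93,0],[-0.22,1.23,0],[-0.34,1.52,0]], "twist": [5,10,15,20,25]}'; python3 - <<'E'
from h import *
A=np.array([.6168,-.1714])
s=ctrl.state();d=s['ee_pos'][:2]-A;print(np.hypot(*d),np.degrees(np.arctan2(d[1],d[0])),np.degrees(s['tcp_rot'][2]),s['force'])
E
```

```text
t: 3.58
ee_pos: [0.6426, -0.1473, 0.4015]
tcp_rot: [-3.133, 0.002, 0.679]
force: [-4.7, 5.6, 3.3]
width: 0.0139
t: 4.0
ee_pos: [0.6502, -0.1607, 0.4016]
tcp_rot: [-3.134, 0.002, 0.243]
force: [-1.3, 7.2, 4.0]
width: 0.0143
0.03508629742416957 17.759867959682044 13.914483964861736 [-1.32460678  7.21284758  3.96978246]
```

```bash
python3 -m jog '{"travel": [[-0.01,0.31,0],[-0.05,0.62,0],[-0.12,0.93,0],[-0.22,1.23,0],[-0.34,1.52,0]], "twist": [5,10,15,20,25]}'; python3 -m jog '{"travel": [[-0.01,0.25,0],[-0.03,0.44,0],[-0.03,0.5,0],[-0.03,0.5,0],[-0.03,0.5,0]], "twist": [4,7,8,8,8]}'; python3 - <<'E'
from h import *
A=np.array([.6168,-.1714])
s=ctrl.state();d=s['ee_pos'][:2]-A;print(np.hypot(*d),np.degrees(np.arctan2(d[1],d[0])),np.degrees(s['tcp_rot'][2]),s['force'])
im,c=grab('wrist','pics/w3.png')
im,c=grab('top','pics/t3.png')
cv2.imwrite('pics/t3z.png',cv2.resize(im[120:220,265:385],None,fx=6,fy=6,interpolation=cv2.INTER_CUBIC))
E
```

```text
t: 4.42
ee_pos: [0.6512, -0.1762, 0.4017]
tcp_rot: [-3.135, 0.002, -0.193]
force: [-0.0, 7.6, 1.2]
width: 0.0139
t: 4.83
ee_pos: [0.6501, -0.1817, 0.4017]
tcp_rot: [-3.138, 0.002, -0.329]
force: [0.2, 4.9, 2.0]
width: 0.0143
0.03482097344169632 -17.14389435751871 -18.84533435463193 [0.23949324 4.92023667 1.96792041]
```

View pics/w3.png

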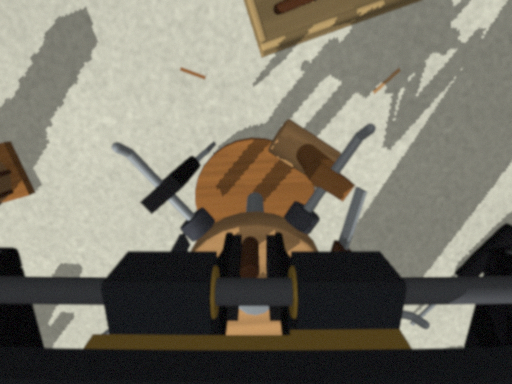

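View pics/t3z.png

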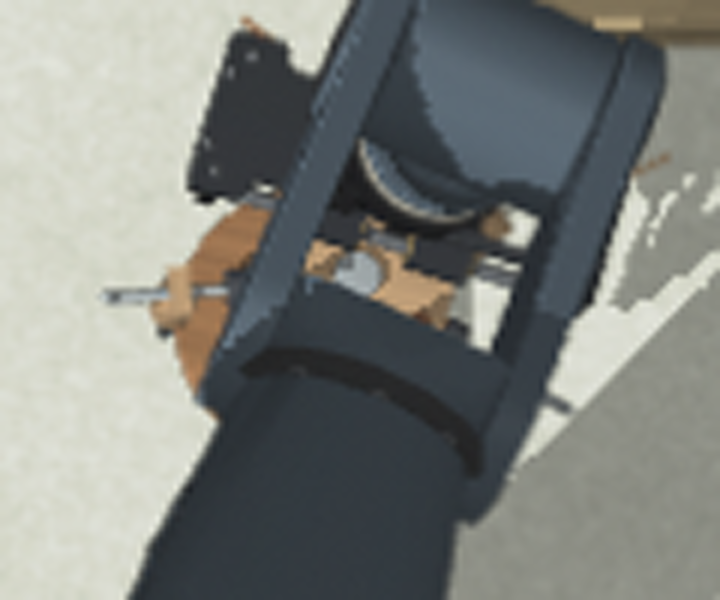

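```bash
python3 -m jog '{"travel": [[0,-0.2,0],[0,-0.2,-2],[0,-0.2,-5],[0,-0.2,-6],[-3.5,-0.2,-6]], "twist": [0,0,0,0,0]}'; python3 - <<'E'
from h import *
plan(.45,-.20,.28,-13)
E
```

```text
t: 5.35
ee_pos: [0.6221, -0.1728, 0.4654]
tcp_rot: [3.139, -0.016, -0.33]
force: [0.7, -0.6, 1.0]
width: 0.014
t 5.35 pos [ 0.6221 -0.1728  0.4654] yaw -18.9 tilt [ 0.0148 -0.0076 -0.9999] F [ 0.75 -0.65  1.  ] w 0.014
travel cm [-15.4    8.15   0.11] twist -5.9
```

```bash
python3 -m jog '{"travel": [[-4,2,0],[-8,4,0],[-12,6.5,0],[-14.5,8.1,0],[-14.5,8.1,0]], "twist": [-3,-6,-6,-6,-6]}';python3 -m jog '{"travel": [[0,0,0],[0,0,0],[0,0,0],[0,0,0],[0,0,0]], "twist": [0,0,0,0,0]}' 0.6; python3 - <<'E'
from h import *
import pickle
im,c=grab('wrist','pics/w4.png');pickle.dump(c,open('c4.pkl','wb'))
im,_=grab('side','pics/s4.png')
im,_=grab('top','pics/t4.png')
plan(.45,-.10,.28,-13)
cv2.imwrite('pics/t4z.png',cv2.resize(im[120:220,265:385],None,fx=6,fy=6,interpolation=cv2.INTER_CUBIC))
E
```

```text
t: 5.77
ee_pos: [0.4481, -0.1994, 0.4607]
tcp_rot: [-3.141, 0.008, -0.228]
force: [-0.6, 0.4, -0.1]
width: 0.0135
t: 6.18
ee_pos: [0.4554, -0.1998, 0.4616]
tcp_rot: [3.141, -0.0, -0.223]
force: [0.1, 0.2, -0.4]
width: 0.0395
t 6.33 pos [ 0.4549 -0.1997  0.4615] yaw -12.81 tilt [-2.e-04  1.e-04 -1.e+00] F [ 0.24 -0.26  0.27] w 0.049
travel cm [-2.68 -9.62 -0.05] twist 0.2
```

View pics/w4.png

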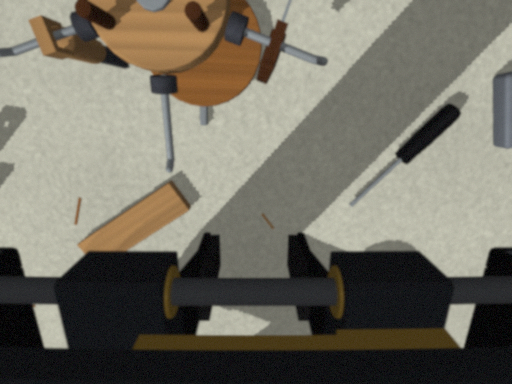

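View pics/s4.png

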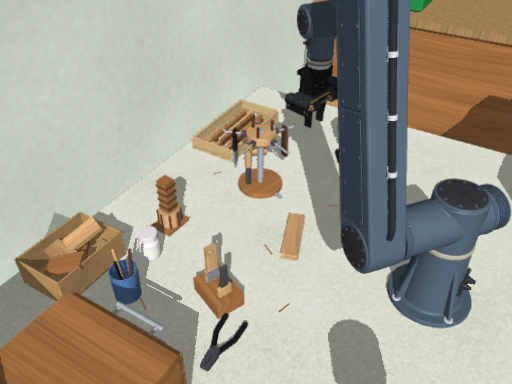

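View pics/t4z.png

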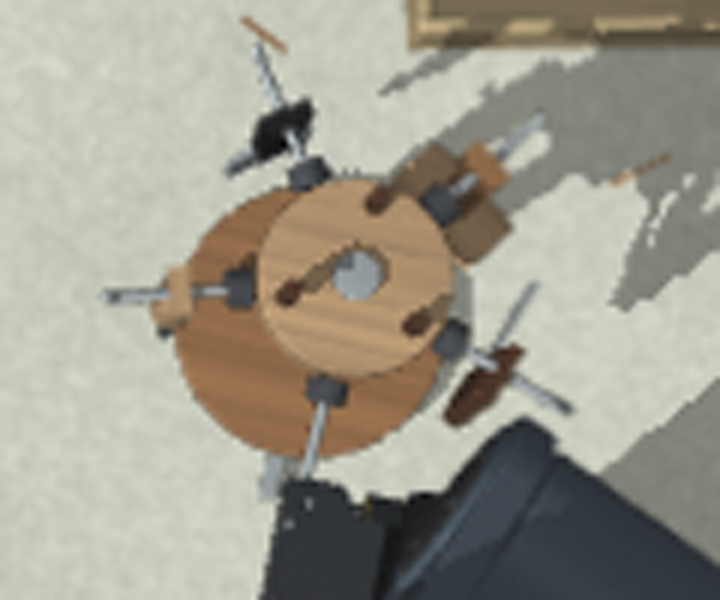

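Wrist view: empty hook runs from the collar at (163,85) to the tip at (170,163), pointer end at (205,122), both near the expected bearing. I'll take a second view for parallax.

```bash
python3 -m jog '{"travel": [[-1,-4,0],[-2,-8,0],[-2.7,-9.6,0],[-2.7,-9.6,0],[-2.7,-9.6,0]], "twist": [0,0,0,0,0]}';python3 -m jog '{"travel": [[0,0,0],[0,0,0],[0,0,0],[0,0,0],[0,0,0]], "twist": [0,0,0,0,0]}' 1; python3 - <<'E'
from h import *
import pickle
im,c=grab('wrist','pics/w5.png');pickle.dump(c,open('c5.pkl','wb'))
im4=cv2.imread('pics/w4.png')
cv2.imwrite('pics/w4z.png',cv2.resize(im4[0:180,90:270],None,fx=3.3,fy=3.3,interpolation=cv2.INTER_CUBIC))
cv2.imwrite('pics/w5z.png',cv2.resize(im[0:180,220:400],None,fx=3.3,fy=3.3,interpolation=cv2.INTER_CUBIC))
plan(.45,-.10,.28,-13)
E
```

```text
t: 6.75
ee_pos: [0.4495, -0.0994, 0.4619]
tcp_rot: [3.141, -0.001, -0.222]
force: [0.9, -0.6, 0.1]
width: 0.0524
t: 7.17
ee_pos: [0.4495, -0.101, 0.4616]
tcp_rot: [3.142, 0.0, -0.226]
force: [0.5, 0.0, -0.7]
width: 0.0781
t 7.22 pos [ 0.4494 -0.1009  0.4617] yaw -12.93 tilt [-1.e-04 -0.e+00 -1.e+00] F [-0.07  0.76  0.69] w 0.0813
travel cm [ 0.04 -0.1  -0.03] twist 0.1
```

View pics/w4z.png

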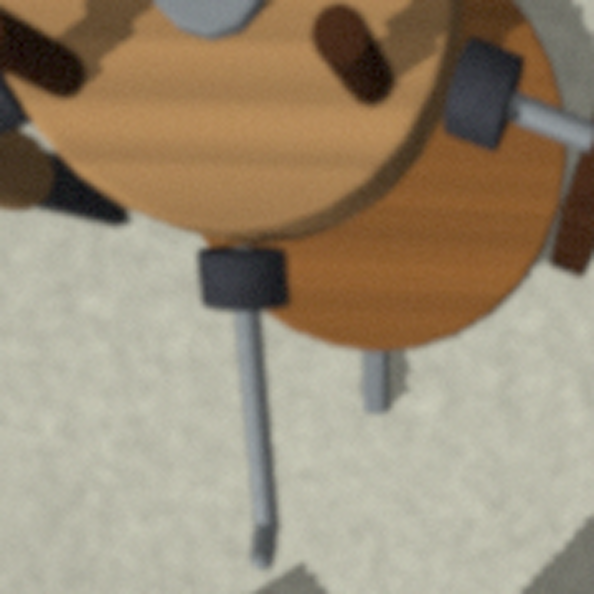

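View pics/w5z.png

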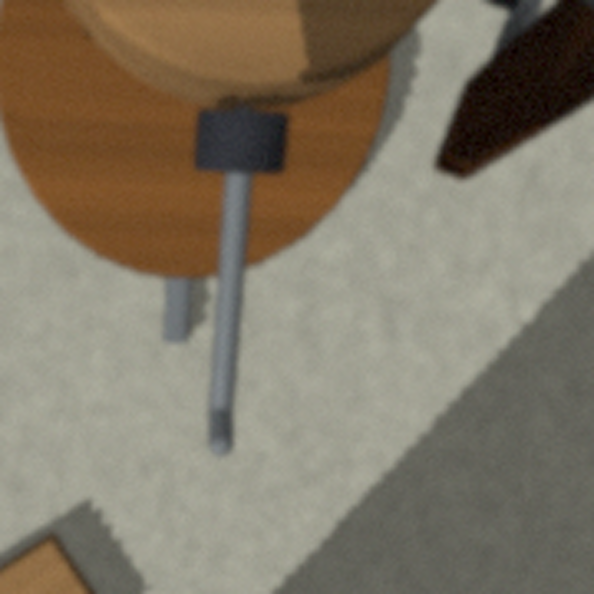

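```bash
cat > m.py <<'E'
from h import *
import pickle
c4=pickle.load(open('c4.pkl','rb'));c5=pickle.load(open('c5.pkl','rb'))
def T(a,b):
    A=np.zeros((3,3));v=np.zeros(3);r=[]
    for (p,off,c) in((a,(90,0),c4),(b,(220,0),c5)):
        px=(p[0]/3.3-.5+off[0],p[1]/3.3-.5+off[1]);o,d=ray('wrist',px,c);P=np.eye(3)-np.outer(d,d);A+=P;v+=P@o;r.append((o,P))
    x=np.linalg.solve(A,v);print(x.round(4),[np.linalg.norm(P@(x-o)).round(4) for o,P in r]);return x
e=T((263,525),(221,410));
k=T((247,310),(236,172));t=T((261,562),(220,448));p=T((376,410),(176,341));f=T((375,352),(177,280))
A=np.array([.6168,-.1714])
for q in(e,k,t,p,f):
    d=q[:2]-A;print(np.hypot(*d).round(4),np.degrees(np.arctan2(d[1],d[0])).round(2))
E
python3 m.py
```

```text
[ 0.5064 -0.141   0.1926] [np.float64(0.0), np.float64(0.0)]
[ 0.556  -0.1537  0.1981] [np.float64(0.0006), np.float64(0.0006)]
[ 0.498  -0.1387  0.1958] [np.float64(0.0), np.float64(0.0)]
[ 0.5208 -0.1444  0.0071] [np.float64(0.0001), np.float64(0.0001)]
[ 0.5437 -0.1498  0.0049] [np.float64(0.0001), np.float64(0.0001)]
0.1145 164.59
0.0633 163.79
0.1232 164.62
0.0997 164.29
0.0762 163.56
```

Turret is aligned: hook bearing ≈164.5°, pointer ≈164.2°. The hook slopes down by roughly 0.12 rad. Next is the block.

```bash
python3 -m jog '{"travel": [[0,-4,0],[0,-8,0],[0,-12,0],[-1,-16,0],[-2,-20,0]], "twist": [2,4,6,8,10]}' 1 20;python3 - <<'E'
from h import *
plan(.415,.315,.27,-23)
E
```

```text
t: 7.63
ee_pos: [0.4748, 0.1005, 0.4617]
tcp_rot: [-3.141, -0.001, -0.402]
force: [0.3, 0.8, -0.5]
width: 0.0871
t 7.63 pos [0.4748 0.1005 0.4617] yaw -23.04 tilt [ 6.e-04  0.e+00 -1.e+00] F [ 0.32  0.81 -0.51] w 0.0871
travel cm [-13.89 -17.4    0.97] twist -0.0
```

```bash
python3 -m jog '{"travel": [[-3,-3.5,0],[-6,-7,0],[-9,-10.5,0],[-12,-14,0.5],[-13.5,-16.5,1]], "twist": [0,0,0,0,0]}';python3 -m jog '{"travel": [[0,0,0],[0,0,0],[0,0,0],[0,0,0],[0,0,0]], "twist": [0,0,0,0,0]}'; python3 - <<'E'
from h import *
import pickle
im,c=grab('wrist','pics/w6.png');pickle.dump(c,open('c6.pkl','wb'))
plan(.415,.315,.27,-23)
def at(bx,by,z):
    a=np.radians(-23);return [.4642+bx*np.cos(a)-by*np.sin(a),.2937+bx*np.sin(a)+by*np.cos(a),z]
pts=[at(x,y,.045) for x in(-.06,.06) for y in(-.04,.04)]+[at(.03+x,y,.162) for x in(-.006,.006) for y in(-.015,.015)]
for p in proj('wrist',pts,c):cv2.circle(im,(int(round(p[0])),int(round(p[1]))),2,(0,0,255),-1)
cv2.imwrite('pics/w6o.png',cv2.resize(im[:280],None,fx=1.5,fy=1.5))
E
```

```text
t: 8.05
ee_pos: [0.414, 0.2998, 0.453]
tcp_rot: [-3.141, -0.001, -0.399]
force: [0.6, 0.6, 0.1]
width: 0.0872
t: 8.47
ee_pos: [0.416, 0.2968, 0.4526]
tcp_rot: [3.141, -0.0, -0.402]
force: [-0.1, 0.5, -0.1]
width: 0.0868
t 8.52 pos [0.4159 0.2968 0.4527] yaw -23.02 tilt [ 2.e-04 -1.e-04 -1.e+00] F [ 0.66 -0.12  0.21] w 0.087
travel cm [-0.8  -1.64  0.07] twist -0.0
```

View pics/w6o.png

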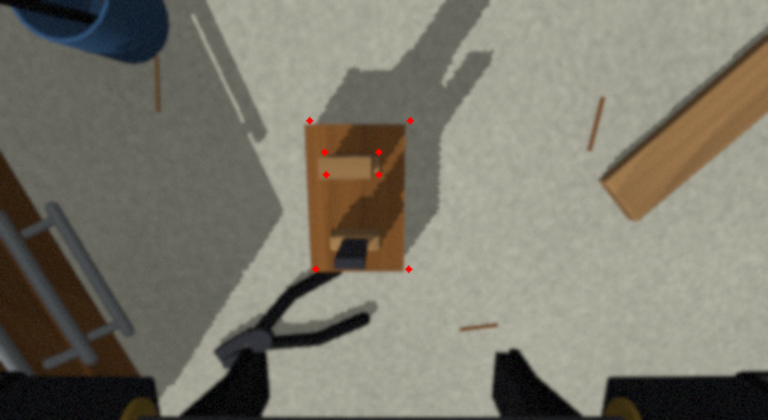

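```bash
python3 - <<'E'
from h import *
import pickle
c=pickle.load(open('c6.pkl','rb'))
f=lambda p,z:onz('wrist',(p[0]/1.5-.17,p[1]/1.5-.17),z,c)
B=[f(p,.045)[:2] for p in[(305,124),(405,124),(405,270),(313,271)]]
print(np.round(B,4),np.mean(B,0))
for i,j in((0,1),(3,2),(3,0),(2,1)):
    d=B[j]-B[i];print(np.hypot(*d),np.degrees(np.arctan2(d[1],d[0])))
P=[f(p,.162)[:2] for p in[(318,157),(372,156),(372,179),(320,180)]];print(np.round(P,4),np.mean(P,0))
for i,j in((0,1),(3,2),(3,0),(2,1)):
    d=P[j]-P[i];print(np.hypot(*d),np.degrees(np.arctan2(d[1],d[0])))
E
```

```text
[[0.5338 0.3112]
 [0.5029 0.2385]
 [0.3928 0.2832]
 [0.423  0.3567]] [0.46308976 0.29739583]
0.07900661534597671 -113.0390105741372
0.07944751389641376 -112.34598811465584
0.11977092109433478 -22.319605317869552
0.11881636506591395 -22.103995064281445
[[0.5022 0.2981]
 [0.4908 0.2699]
 [0.4793 0.2749]
 [0.4903 0.3024]] [0.49066996 0.28629   ]
0.030397785581410874 -112.03064044342558
0.02966980825909556 -111.96472155918809
0.012649740227850726 -19.960549574922766
0.012610263311942461 -23.262330383412774
```

```bash
python3 - <<'E'
from h import *
plan(.4907,.2863,.134,-22.2)
E
```

```text
t 8.52 pos [0.4159 0.2968 0.4527] yaw -23.02 tilt [ 2.e-04 -1.e-04 -1.e+00] F [ 0.66 -0.12  0.21] w 0.087
travel cm [ 7.29 -1.96 13.67] twist -0.8
```

```bash
python3 -m jog '{"travel": [[3.6,-1,0],[7.3,-1.95,0],[7.3,-1.95,3],[7.3,-1.95,7],[7.3,-1.95,8]], "twist": [-0.8,-0.8,-0.8,-0.8,-0.8]}';python3 -m jog '{"travel": [[0,0,0],[0,0,0],[0,0,0],[0,0,0],[0,0,0]], "twist": [0,0,0,0,0]}'; python3 - <<'E'
from h import *
im,c=grab('wrist','pics/w7.png')
plan(.4907,.2863,.134,-22.2)
E
```

```text
t: 8.93
ee_pos: [0.4895, 0.2855, 0.3678]
tcp_rot: [3.135, 0.007, -0.388]
force: [-1.5, -0.9, -1.7]
width: 0.087
t: 9.35
ee_pos: [0.4904, 0.2881, 0.3745]
tcp_rot: [-3.139, -0.003, -0.385]
force: [-1.1, -0.6, 0.4]
width: 0.0868
t 9.4 pos [0.4902 0.288  0.3742] yaw -22.04 tilt [ 0.0031  0.0011 -1.    ] F [-0.33  0.85  0.58] w 0.0872
travel cm [0.1  0.15 5.82] twist 0.2
```

View pics/w7.png

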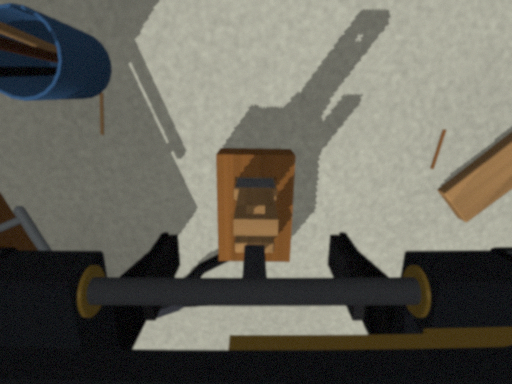

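The paddle is centred between the fingers (paddle x≈256, finger midpoint ≈255). I'll descend and grip.

```bash
python3 -m jog '{"travel": [[0.1,0.1,2],[0.1,0.1,4],[0.1,0.1,5.8],[0.1,0.1,5.8],[0.1,0.1,5.8]], "twist": [0,0,0,0,0]}';python3 -m jog '{"travel": [[0,0,0],[0,0,0],[0,0,0],[0,0,0],[0,0,0]], "twist": [0,0,0,0,0]}' 0.45 ;python3 -m jog '{"travel": [[0,0,0],[0,0,0],[0,0,0],[0,0,0],[0,0,0]], "twist": [0,0,0,0,0]}' 0.0 15; python3 - <<'E'
from h import *
plan(.4907,.2863,.134,-22.2)
E
```

```text
t: 9.82
ee_pos: [0.4905, 0.2866, 0.3145]
tcp_rot: [3.141, 0.001, -0.385]
force: [-0.3, 0.0, 0.3]
width: 0.0871
t: 10.23
ee_pos: [0.4908, 0.2865, 0.3152]
tcp_rot: [-3.141, -0.001, -0.385]
force: [0.3, -0.4, 0.2]
width: 0.0614
t: 10.65
ee_pos: [0.4906, 0.2865, 0.3145]
tcp_rot: [3.142, 0.0, -0.385]
force: [-0.1, 0.5, -0.2]
width: 0.0295
t 10.65 pos [0.4906 0.2865 0.3145] yaw -22.07 tilt [-1.e-04  0.e+00 -1.e+00] F [-0.06  0.54 -0.19] w 0.0295
travel cm [ 0.01  0.01 -0.15] twist 0.1
```

```bash
python3 -m jog '{"travel": [[0,0,0],[0,0,-1],[0,0,-2.5],[0,0,-4],[0,0,-6]], "twist": [0,0,0,0,0]}' - 25;python3 -m jog '{"travel": [[0,0,-1],[0,0,-3],[0,0,-5],[0,0,-5],[0,0,-5]], "twist": [0,0,0,0,0]}' ; python3 - <<'E'
from h import *
im,c=grab('wrist','pics/w8.png')
im,c=grab('side','pics/s8.png')
plan(.44,-.02,.26,-14.7)
E
```

```text
t: 11.07
ee_pos: [0.4902, 0.2863, 0.3747]
tcp_rot: [3.14, 0.002, -0.385]
force: [-0.1, 0.2, -0.7]
width: 0.0302
t: 11.48
ee_pos: [0.4907, 0.2865, 0.4256]
tcp_rot: [-3.14, -0.002, -0.385]
force: [-0.9, -0.6, -1.5]
width: 0.0296
t 11.58 pos [0.4901 0.2863 0.4235] yaw -22.07 tilt [-2.e-03 -7.e-04 -1.e+00] F [ 0.21  0.36 -1.25] w 0.0295
travel cm [ 6.86 30.27 -1.82] twist -7.4
```

View pics/w8.png

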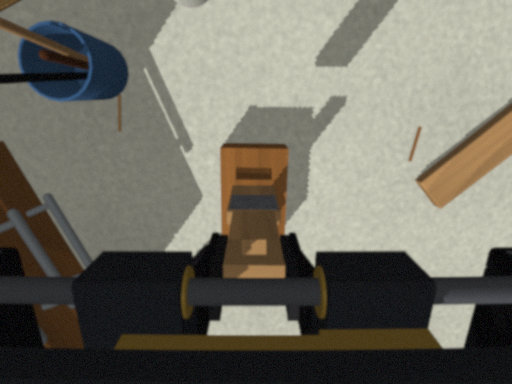

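View pics/s8.png

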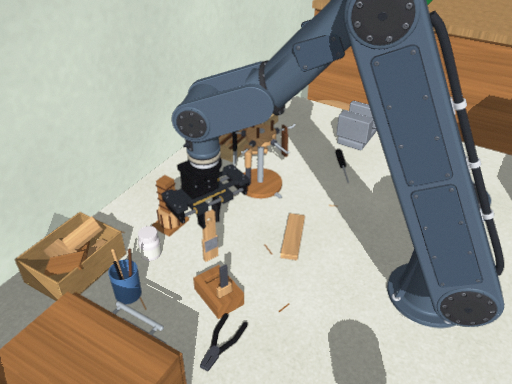

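The paddle is lifted clear; its eye shows at about (254,245) in the wrist view. Comparing with the predicted spot.

```bash
python3 - <<'E'
from h import *
im=cv2.imread('pics/w8.png')
p=ctrl.state();e=p['ee_pos'];yaw=p['tcp_rot'][2]
u=np.array([np.cos(yaw),np.sin(yaw),0]);v=np.array([np.sin(yaw),-np.cos(yaw),0])
X=[]
for z in(-.009,.009):
  for y in(-.007,.007): X.append(e+u*.006+v*y+np.array([0,0,-.1725+z]))
for z in(.02,-.058):
  for y in(-.015,.015): X.append(e+u*.006+v*y+np.array([0,0,-.1725+z]))
for q in(-.006,.006):
  for y in(-.02,.02): X.append(e+u*q+v*y+np.array([0,0,-.1725-.13]))
P=proj('wrist',X)
I=cv2.resize(im[130:300,180:330],None,fx=4,fy=4,interpolation=cv2.INTER_CUBIC)
for q in P: cv2.circle(I,(int((q[0]+.5-180)*4),int((q[1]+.5-130)*4)),3,(0,0,255),-1)
cv2.imwrite('pics/w8o.png',I)
E
```

```text
(no output)
```

View pics/w8o.png

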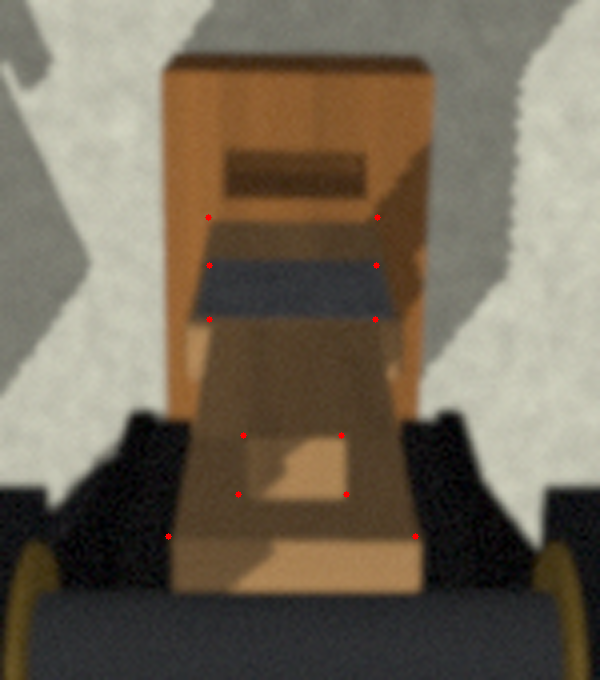

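```bash
python3 -m jog '{"travel": [[0.6,3.5,0],[1.4,7.5,0],[2.2,11.5,0],[3,15.5,0],[3.8,19,0]], "twist": [-1,-2,-4,-6,-7.4]}'; python3 - <<'E'
from h import *
plan(.445,-.115,.2,-14.7)
E
```

```text
t: 12.0
ee_pos: [0.453, 0.0944, 0.423]
tcp_rot: [3.14, 0.004, -0.254]
force: [0.7, 0.1, -1.3]
width: 0.03
t 12.0 pos [0.453  0.0944 0.423 ] yaw -14.55 tilt [-4.1e-03 -3.0e-04 -1.0e+00] F [ 0.74  0.14 -1.32] w 0.03
travel cm [ 4.5  20.46  4.11] twist 0.2
```

```bash
python3 -m jog '{"travel": [[0.6,3.5,0],[1.4,7.5,0],[2.2,11.5,0],[3,15,0],[3.7,17.5,0]], "twist": [0,0,0,0,0]}';python3 -m jog '{"travel": [[0,0,0],[0,0,0],[0,0,0],[0,0,0],[0,0,0]], "twist": [0,0,0,0,0]}'; python3 - <<'E'
from h import *
import pickle
im,c=grab('wrist','pics/w9.png');pickle.dump(c,open('c9.pkl','wb'))
plan(.4721,-.132,.1865,-14.7)
E
```

```text
t: 12.42
ee_pos: [0.4451, -0.0852, 0.4233]
tcp_rot: [3.141, 0.003, -0.258]
force: [0.3, 0.5, -1.5]
width: 0.0297
t: 12.83
ee_pos: [0.4457, -0.0813, 0.4241]
tcp_rot: [-3.141, 0.001, -0.254]
force: [-0.3, -0.7, -0.5]
width: 0.0294
t 12.88 pos [ 0.4458 -0.0813  0.4243] yaw -14.55 tilt [-7.e-04  5.e-04 -1.e+00] F [-0.33 -0.02 -0.35] w 0.0297
travel cm [3.82 4.25 5.57] twist 0.2
```

View pics/w9.png

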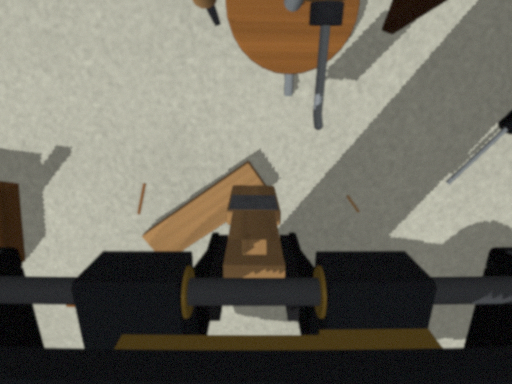

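```bash
python3 -m jog '{"travel": [[0,2,1.5],[0,4,3],[1,4.2,5.5],[2.5,4.2,5.5],[3,4.2,5.5]], "twist": [0,0,0,0,0]}';python3 -m jog '{"travel": [[0,0,0],[0,0,0],[0,0,0],[0,0,0],[0,0,0]], "twist": [0,0,0,0,0]}'; python3 - <<'E'
from h import *
import pickle
plan(.4721,-.132,.1865,-14.7)
im,c=grab('wrist','pics/w10.png');pickle.dump(c,open('c10.pkl','wb'))
im2,_=grab('side','pics/s10.png')
cv2.imwrite('pics/w10z.png',cv2.resize(im[0:280,130:390],None,fx=2.1,fy=2.1,interpolation=cv2.INTER_CUBIC))
cv2.imwrite('pics/s10z.png',cv2.resize(im2[100:220,200:340],None,fx=5,fy=5,interpolation=cv2.INTER_CUBIC))
E
```

```text
t: 13.3
ee_pos: [0.4656, -0.1308, 0.3686]
tcp_rot: [-3.141, 0.0, -0.255]
force: [0.3, 0.4, -0.7]
width: 0.0298
t: 13.72
ee_pos: [0.4639, -0.1304, 0.37]
tcp_rot: [3.141, -0.0, -0.256]
force: [1.0, -0.5, -0.2]
width: 0.0297
t 13.72 pos [ 0.4639 -0.1304  0.37  ] yaw -14.64 tilt [ 4.e-04 -3.e-04 -1.e+00] F [ 0.99 -0.47 -0.24] w 0.0297
travel cm [ 0.83 -0.05  0.15] twist 0.1
```

View pics/w10z.png

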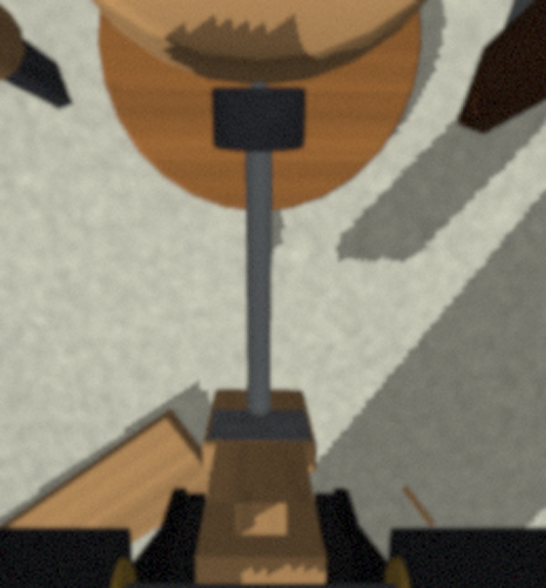

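View pics/s10z.png

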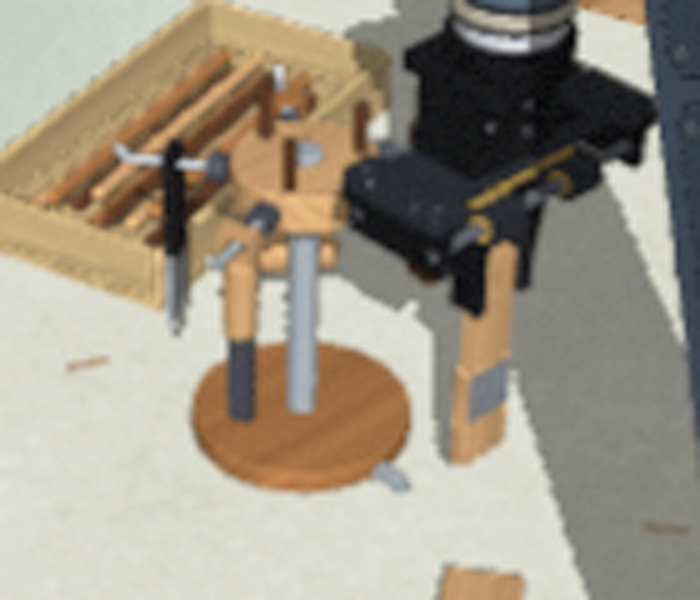

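```bash
python3 -m jog '{"travel": [[0.6,-0.08,0.15],[1.2,-0.08,0.15],[1.8,-0.08,0.15],[2.3,-0.08,0.15],[2.3,-0.08,0.15]], "twist": [0,0,0,0,0]}'; python3 - <<'E'
from h import *
plan(.4721,-.132,.1865,-14.7)
im,c=grab('wrist','pics/w11.png')
cv2.imwrite('pics/w11z.png',cv2.resize(im[0:280,130:390],None,fx=2.1,fy=2.1,interpolation=cv2.INTER_CUBIC))
E
```

```text
t: 14.23
ee_pos: [0.4882, -0.1365, 0.3681]
tcp_rot: [3.141, -0.002, -0.256]
force: [-0.9, -1.2, 0.1]
width: 0.0298
t 14.23 pos [ 0.4882 -0.1365  0.3681] yaw -14.66 tilt [ 1.9e-03 -9.0e-04 -1.0e+00] F [-0.9  -1.21  0.14] w 0.0298
travel cm [-1.68 -0.02 -0.04] twist 0.0
```

View pics/w11z.png

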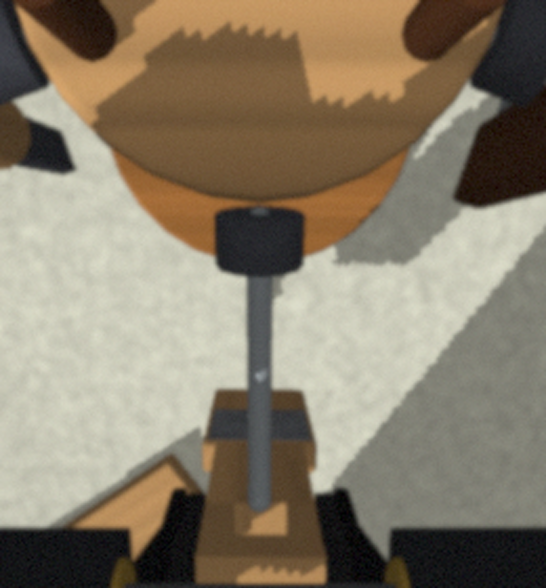

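```bash
python3 - <<'E'
from h import *
import pickle
c4=pickle.load(open('c4.pkl','rb'));c5=pickle.load(open('c5.pkl','rb'));c10=pickle.load(open('c10.pkl','rb'));c11=ctrl.get_calibration('wrist')
def T(*obs):
    A=np.zeros((3,3));v=np.zeros(3);r=[]
    for px,c in obs:
        o,d=ray('wrist',px,c);P=np.eye(3)-np.outer(d,d);A+=P;v+=P@o;r.append((o,P))
    x=np.linalg.solve(A,v);print(x.round(4),[np.linalg.norm(P@(x-o)).round(4) for o,P in r])
z=lambda p,s,o:(p[0]/s-.5+o,p[1]/s-.5)
a=(z((261,566),3.3,90),c4);b=(z((220,452),3.3,220),c5);d=(z((259,415),2.1,130),c10);e=(z((259,512),2.1,130),c11)
T(a,b);T(a,b,d,e);T(d,e)
# collar top-front edge
T((z((243,310),3.3,90),c4),(z((240,172),3.3,220),c5),(z((259,150),2.1,130),c10),(z((259,275),2.1,130),c11))
E
```

```text
[ 0.4971 -0.1385  0.1961] [np.float64(0.0), np.float64(0.0)]
[ 0.4972 -0.1387  0.1988] [np.float64(0.0007), np.float64(0.0005), np.float64(0.0001), np.float64(0.0008)]
[ 0.4988 -0.1391  0.2039] [np.float64(0.0002), np.float64(0.0002)]
[ 0.5552 -0.1539  0.2043] [np.float64(0.0006), np.float64(0.0006), np.float64(0.0004), np.float64(0.0011)]
```

```bash
python3 -m jog '{"travel": [[0.2,0,0],[0.4,0,0],[0.6,0,0],[0.8,0,0],[1.0,0,0]], "twist": [0,0,0,0,0]}'; python3 -c "
from h import *
plan(.4721,-.132,.1865,-14.7)"
```

```text
t: 14.7
ee_pos: [0.4966, -0.1384, 0.3681]
tcp_rot: [3.142, -0.0, -0.256]
force: [0.4, 0.9, -0.5]
width: 0.0297
t 14.7 pos [ 0.4966 -0.1384  0.3681] yaw -14.67 tilt [ 1.e-04 -0.e+00 -1.e+00] F [ 0.38  0.85 -0.51] w 0.0297
travel cm [-2.53  0.   -0.04] twist 0.0
```

```bash
python3 -m jog '{"travel": [[0.2,0,0],[0.4,0,0],[0.6,0,0],[0.8,0,0],[1.0,0,0]], "twist": [0,0,0,0,0]}'; python3 - <<'E'
from h import *
plan(.4721,-.132,.1865,-14.7)
im,c=grab('wrist','pics/w12.png')
cv2.imwrite('pics/w12z.png',cv2.resize(im[0:280,130:390],None,fx=2.1,fy=2.1,interpolation=cv2.INTER_CUBIC))
E
```

```text
t: 15.12
ee_pos: [0.5058, -0.1407, 0.3675]
tcp_rot: [-3.141, 0.002, -0.256]
force: [-1.6, -0.1, -3.4]
width: 0.0297
t 15.12 pos [ 0.5058 -0.1407  0.3675] yaw -14.67 tilt [-0.0021  0.001  -1.    ] F [-1.63 -0.1  -3.43] w 0.0297
travel cm [-3.48  0.01 -0.09] twist 0.0
```

View pics/w12z.png

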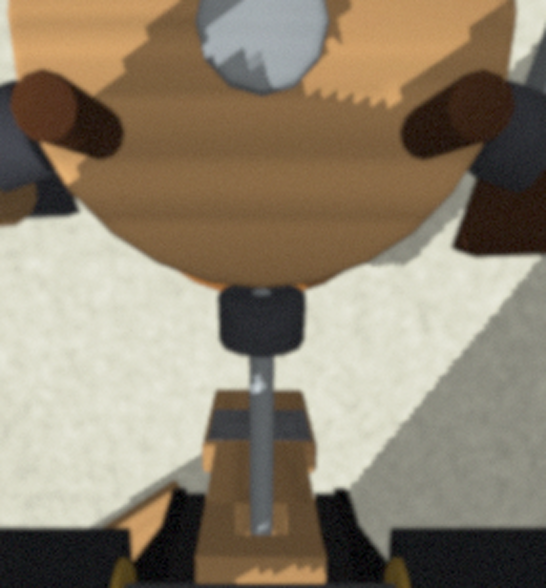

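Force −2.7 N in z beyond the paddle's weight: the hook's elbow presses on the lower edge of the eye, so the hook sits lower than I estimated. I'll go down about 3 mm and recheck.

```bash
python3 -m jog '{"travel": [[0,0,0.15],[0,0,0.3],[0,0,0.3],[0,0,0.3],[0,0,0.3]], "twist": [0,0,0,0,0]}'; python3 - <<'E'
from h import *
plan(.4721,-.132,.1865,-14.7)
E
```

```text
t: 15.58
ee_pos: [0.5063, -0.141, 0.3653]
tcp_rot: [3.141, -0.001, -0.256]
force: [0.5, -0.6, -0.8]
width: 0.0294
t 15.58 pos [ 0.5063 -0.141   0.3653] yaw -14.67 tilt [ 8.e-04 -4.e-04 -1.e+00] F [ 0.5  -0.59 -0.85] w 0.0294
travel cm [-3.54 -0.   -0.32] twist 0.0
```

```bash
python3 -m jog '{"travel": [[0.2,0,0],[0.4,0,0],[0.6,0,0],[0.8,0,-0.03],[1.0,0,-0.05]], "twist": [0,0,0,0,0]}'; python3 - <<'E'
from h import *
plan(.4721,-.132,.1865,-14.7)
E
```

```text
t: 16.0
ee_pos: [0.5161, -0.1435, 0.3656]
tcp_rot: [3.142, -0.0, -0.256]
force: [0.3, 0.8, -0.5]
width: 0.0296
t 16.0 pos [ 0.5161 -0.1435  0.3656] yaw -14.67 tilt [ 2.e-04 -1.e-04 -1.e+00] F [ 0.26  0.81 -0.52] w 0.0296
travel cm [-4.55 -0.   -0.29] twist 0.0
```

```bash
python3 -m jog '{"travel": [[0.4,0,-0.05],[0.8,0,-0.1],[1.2,0,-0.15],[1.6,0,-0.2],[2.0,0,-0.25]], "twist": [0,0,0,0,0]}'; python3 - <<'E'
from h import *
plan(.4721,-.132,.1865,-14.7)
im,c=grab('wrist','pics/w13.png')
cv2.imwrite('pics/w13z.png',cv2.resize(im[0:280,130:390],None,fx=2.1,fy=2.1,interpolation=cv2.INTER_CUBIC))
E
```

```text
t: 16.42
ee_pos: [0.5356, -0.1486, 0.3681]
tcp_rot: [3.142, -0.0, -0.256]
force: [-0.2, -0.2, -0.7]
width: 0.0301
t 16.42 pos [ 0.5356 -0.1486  0.3681] yaw -14.67 tilt [ 1.e-04 -0.e+00 -1.e+00] F [-0.24 -0.17 -0.68] w 0.0301
travel cm [-6.57 -0.   -0.05] twist 0.0
```

View pics/w13z.png

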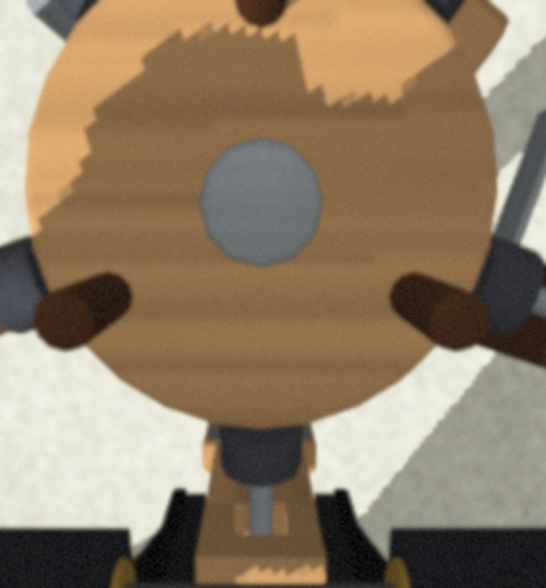

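```bash
python3 -m jog '{"travel": [[0.3,0,-0.03],[0.6,0,-0.06],[0.9,0,-0.1],[1.2,0,-0.14],[1.2,0,-0.14]], "twist": [0,0,0,0,0]}'; python3 -m jog '{"travel": [[0.05,0,0],[0.1,0,0],[0.15,0,0],[0.2,0,0],[0.2,0,0]], "twist": [0,0,0,0,0]}'
```

```text
t: 16.88
ee_pos: [0.5474, -0.1518, 0.3696]
tcp_rot: [3.141, -0.001, -0.256]
force: [0.6, 0.6, -1.0]
width: 0.0299
t: 17.3
ee_pos: [0.5487, -0.152, 0.3694]
tcp_rot: [-3.142, 0.0, -0.256]
force: [0.2, -0.8, -1.1]
width: 0.0296
```

```bash
python3 -m jog '{"travel": [[0.05,0,0],[0.1,0,0],[0.15,0,0],[0.2,0,0],[0.2,0,0]], "twist": [0,0,0,0,0]}'; python3 -m jog '{"travel": [[0.03,0,0],[0.06,0,0],[0.1,0,0],[0.1,0,0],[0.1,0,0]], "twist": [0,0,0,0,0]}'
```

```text
t: 17.72
ee_pos: [0.5497, -0.1523, 0.3692]
tcp_rot: [-3.141, 0.004, -0.256]
force: [-4.1, 0.3, 1.9]
width: 0.0301
t: 18.13
ee_pos: [0.5501, -0.1523, 0.3691]
tcp_rot: [-3.141, 0.006, -0.256]
force: [-7.4, 0.5, 3.4]
width: 0.0295
```

```bash
python3 -m jog '{"travel": [[-0.1,0,0],[-0.1,0,0],[-0.1,0,0.1],[-0.1,0,0.2],[-0.1,0,0.3]], "twist": [0,0,0,0,0]}'; python3 -m jog '{"travel": [[0,0,0.05],[0,0,0.1],[0,0,0.15],[0,0,0.15],[0,0,0.15]], "twist": [0,0,0,0,0]}'
```

```text
t: 18.55
ee_pos: [0.5498, -0.1521, 0.3663]
tcp_rot: [-3.141, 0.003, -0.256]
force: [-5.5, 2.0, 3.2]
width: 0.0295
t: 18.97
ee_pos: [0.5498, -0.1521, 0.3647]
tcp_rot: [-3.141, 0.004, -0.256]
force: [-5.7, 1.1, 2.7]
width: 0.0301
```

```bash
python3 -m jog '{"travel": [[-0.05,0,0],[-0.1,0,0],[-0.1,0,0],[-0.1,0,0],[-0.1,0,0]], "twist": [0,0,0,0,0]}'; python3 -m jog '{"travel": [[0,0,0.05],[0,0,0.1],[0,0,0.1],[0,0,0.1],[0,0,0.1]], "twist": [0,0,0,0,0]}'
```

```text
t: 19.38
ee_pos: [0.5494, -0.152, 0.3647]
tcp_rot: [-3.141, 0.001, -0.256]
force: [-4.8, 2.2, 1.3]
width: 0.0298
t: 19.8
ee_pos: [0.5494, -0.1522, 0.3639]
tcp_rot: [-3.141, 0.001, -0.256]
force: [-4.2, 1.6, 1.5]
width: 0.0302
```

```bash
python3 -m jog '{"travel": [[-0.1,0,0],[-0.15,0,0],[-0.15,0,0],[-0.15,0,0],[-0.15,0,0]], "twist": [0,0,0,0,0]}'; python3 - <<'E'
from h import *
plan(.4721,-.132,.1865,-14.7)
im,c=grab('wrist','pics/w14.png')
cv2.imwrite('pics/w14z.png',cv2.resize(im[180:300,180:330],None,fx=5,fy=5,interpolation=cv2.INTER_CUBIC))
im,c=grab('side','pics/s14.png')
cv2.imwrite('pics/s14z.png',cv2.resize(im[100:220,200:340],None,fx=5,fy=5,interpolation=cv2.INTER_CUBIC))
E
```

```text
t: 20.22
ee_pos: [0.5487, -0.1521, 0.364]
tcp_rot: [3.142, -0.002, -0.256]
force: [-0.8, 1.0, 0.6]
width: 0.0297
t 20.22 pos [ 0.5487 -0.1521  0.364 ] yaw -14.67 tilt [ 1.5e-03 -5.0e-04 -1.0e+00] F [-0.79  1.04  0.65] w 0.0297
travel cm [-7.91 -0.   -0.46] twist 0.0
```

View pics/w14z.png

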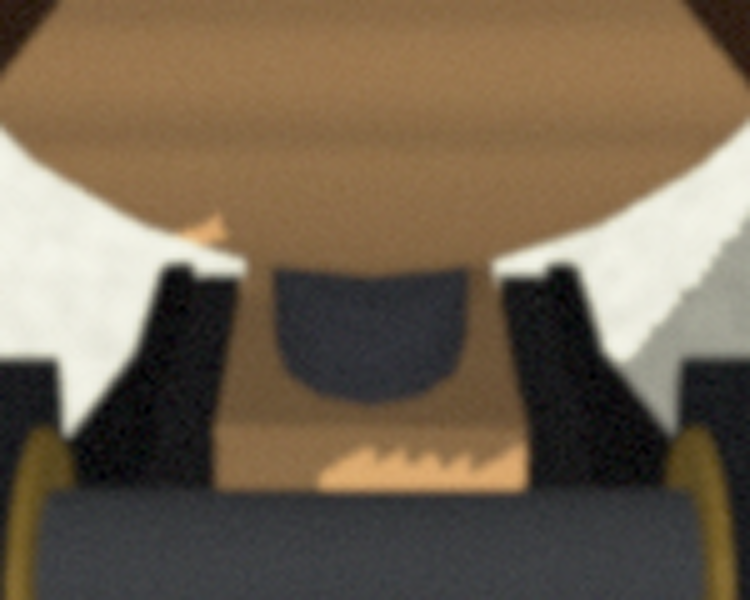

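View pics/s14z.png

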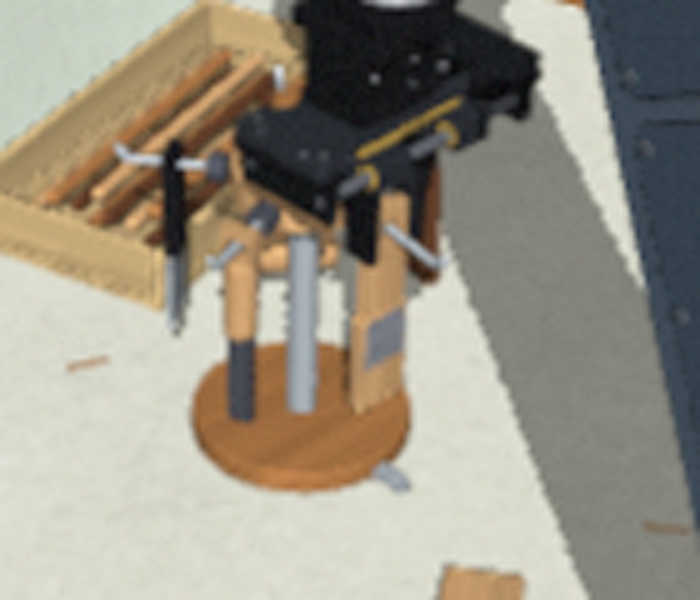

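```bash
python3 -m jog '{"travel": [[0,0,0.05],[0,0,0.1],[0,0,0.1],[0,0,0.1],[0,0,0.1]], "twist": [0,0,0,0,0]}';python3 -m jog '{"travel": [[0,0,0.05],[0,0,0.1],[0,0,0.1],[0,0,0.1],[0,0,0.1]], "twist": [0,0,0,0,0]}'
```

```text
t: 20.73
ee_pos: [0.5486, -0.1521, 0.3634]
tcp_rot: [3.141, -0.002, -0.256]
force: [-0.5, 0.8, 3.0]
width: 0.0296
t: 21.15
ee_pos: [0.5486, -0.1521, 0.3631]
tcp_rot: [3.141, -0.002, -0.256]
force: [-1.4, 1.3, 7.1]
width: 0.0295
```

```bash
python3 -m jog '{"travel": [[0.0,0,-0.08],[0.0,0,-0.1],[0.0,0,-0.1],[0.0,0,-0.1],[0.0,0,-0.1]], "twist": [0,0,0,0,0]}';python3 -m jog '{"travel": [[0,0,0],[0,0,0],[0,0,0],[0,0,0],[0,0,0]], "twist": [0,0,0,0,0]}' 0.5;python3 -m jog '{"travel": [[0,0,0],[0,0,0],[0,0,0],[0,0,0],[0,0,0]], "twist": [0,0,0,0,0]}'; python3 - <<'E'
from h import *
im,c=grab('wrist','pics/w15.png')
cv2.imwrite('pics/w15z.png',cv2.resize(im[180:300,180:330],None,fx=5,fy=5,interpolation=cv2.INTER_CUBIC))
E
```

```text
t: 21.57
ee_pos: [0.5486, -0.1521, 0.3632]
tcp_rot: [3.141, -0.002, -0.256]
force: [1.1, -0.0, 5.6]
width: 0.0299
t: 21.98
ee_pos: [0.548, -0.1519, 0.3624]
tcp_rot: [-3.141, 0.001, -0.256]
force: [-0.1, -0.6, -1.0]
width: 0.0431
t: 22.4
ee_pos: [0.5482, -0.1519, 0.363]
tcp_rot: [3.142, -0.0, -0.256]
force: [0.3, -0.2, -0.6]
width: 0.0438
```

View pics/w15z.png

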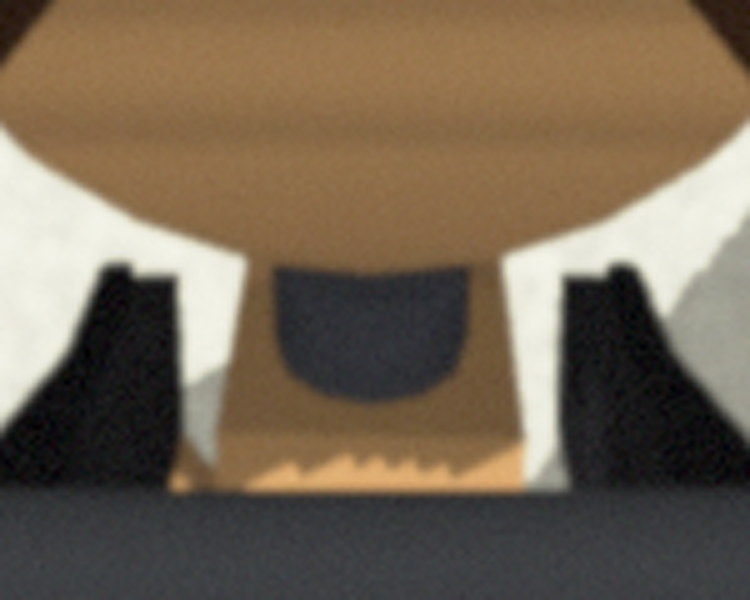

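```bash
python3 - <<'E'
from h import *
s=ctrl.state()
A=np.array([.6168,-.1714])
for yy in(432,490):
  p=onz('wrist',(370/5-.5+180,yy/5-.5+180),.2105);d=p[:2]-A;print(p.round(4),np.hypot(*d).round(4))
im,c=grab('side','pics/s15.png')
cv2.imwrite('pics/s15z.png',cv2.resize(im[120:200,240:320],None,fx=7,fy=7,interpolation=cv2.INTER_CUBIC))
E
```

```text
[ 0.5531 -0.1533  0.2105] 0.0663
[ 0.5468 -0.1517  0.2105] 0.0727
```

View pics/s15z.png

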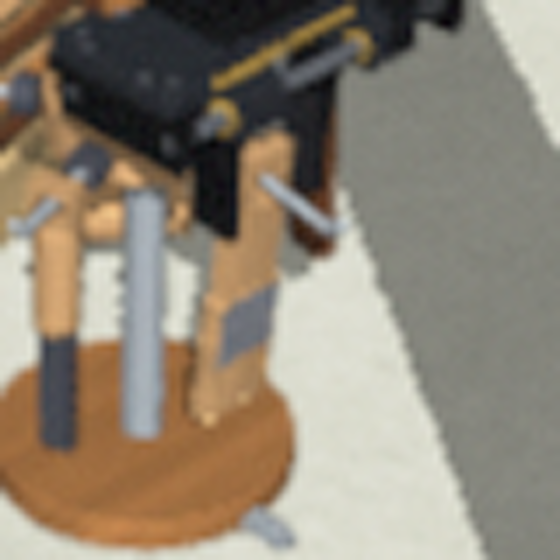

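```bash
python3 -m jog '{"travel": [[0,0,-0.5],[0,0,-1.5],[0,0,-3],[0,0,-5],[0,0,-7]], "twist": [0,0,0,0,0]}';python3 -m jog '{"travel": [[-2,0,-2],[-5,0,-2],[-8,0,-2],[-9,0,-2],[-9,0,-2]], "twist": [0,0,0,0,0]}'; python3 -m jog '{"travel": [[0,2,0],[0,4,0],[0,5,0],[0,5,0],[0,5,0]], "twist": [0,0,0,0,0]}';python3 - <<'E'
from h import *
import pickle
plan(.4721,-.132,.1865,-14.7)
im,c=grab('wrist','pics/w16.png');pickle.dump(c,open('c16.pkl','wb'))
im,_=grab('side','pics/s16.png')
cv2.imwrite('pics/s16z.png',cv2.resize(im[110:210,210:310],None,fx=6,fy=6,interpolation=cv2.INTER_CUBIC))
E
```

```text
t: 22.92
ee_pos: [0.5481, -0.1519, 0.4343]
tcp_rot: [-3.142, 0.0, -0.256]
force: [-0.7, 0.4, -0.2]
width: 0.0436
t: 23.33
ee_pos: [0.4591, -0.1282, 0.4538]
tcp_rot: [-3.141, 0.0, -0.256]
force: [1.0, -0.1, -0.6]
width: 0.0435
t: 23.75
ee_pos: [0.4492, -0.1781, 0.4529]
tcp_rot: [-3.141, -0.001, -0.258]
force: [0.3, 0.0, -0.3]
width: 0.0436
t 23.75 pos [ 0.4492 -0.1781  0.4529] yaw -14.76 tilt [ 8.e-04  4.e-04 -1.e+00] F [ 0.33  0.03 -0.33] w 0.0436
travel cm [ 1.03 -5.04  8.45] twist -0.1
```

View pics/w16.png

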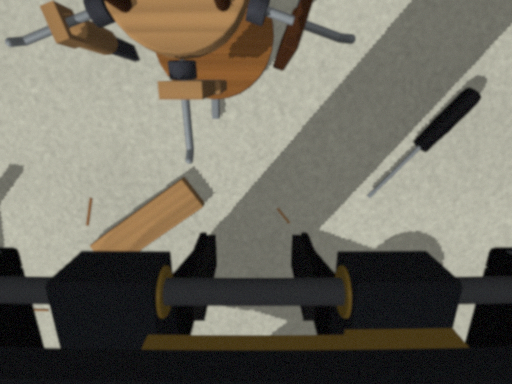

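View pics/s16z.png

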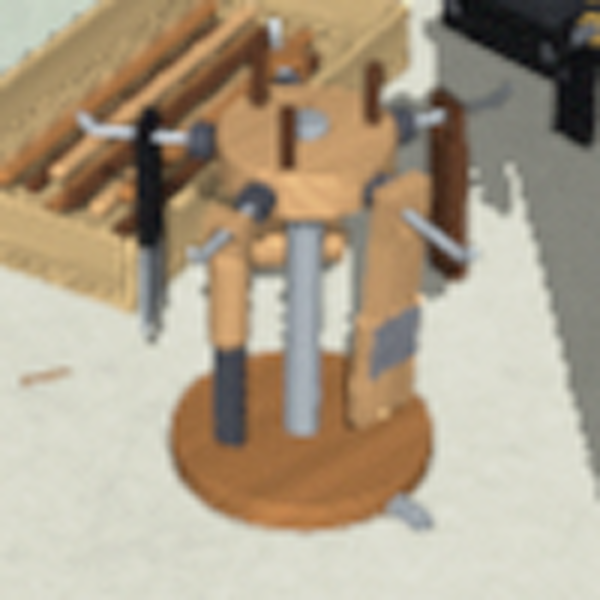

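```bash
python3 - <<'E'
from h import *
import pickle
c=pickle.load(open('c16.pkl','rb'))
im=cv2.imread('pics/w16.png')
im2,c2=grab('wrist','pics/w17.png')
print(np.abs(im2[:120,100:260].astype(int)-im[:120,100:260]).mean())
cv2.imwrite('pics/w17z.png',cv2.resize(im2[30:180,120:280],None,fx=5,fy=4,interpolation=cv2.INTER_CUBIC))
cv2.imwrite('pics/w17z.png',cv2.resize(im2[40:120,130:240],None,fx=7,fy=7,interpolation=cv2.INTER_CUBIC))
pickle.dump(c2,open('c17.pkl','wb'))
E
```

```text
5.980954861111111
```

View pics/w17z.png

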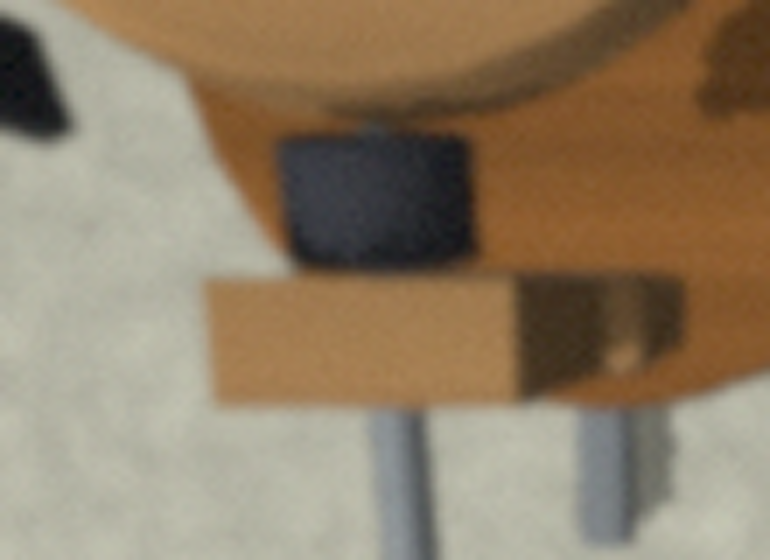

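```bash
python3 - <<'E'
from h import *
import pickle
c=pickle.load(open('c17.pkl','rb'))
A=np.array([.6168,-.1714]);h=np.radians(165);u=np.array([np.cos(h),np.sin(h)]);v=np.array([-u[1],u[0]])
f=lambda p,z:onz('wrist',(p[0]/7-.5+130,p[1]/7-.5+40),z,c)[:2]-A
for z in(.209,.212):
  P=np.mean([f(p,z) for p in[(205,280),(517,277),(520,400),(215,405)]],0);print('top centre from root',P@u-.05,P@v)
q=f((383,265),.205);print('collar top edge',q@u-.05,q@v)
print('rod',[f(p,.196)@v for p in((397,420),(410,550))])
im,_=grab('top','pics/t17.png')
cv2.imwrite('pics/t17z.png',cv2.resize(im[120:220,265:385],None,fx=6,fy=6,interpolation=cv2.INTER_CUBIC))
print(np.abs(ctrl.read_camera('wrist')[:,:,::-1].astype(int)-cv2.imread('pics/w17.png'))[:120,100:260].mean())
E
```

```text
top centre from root 0.020769354990406302 -0.0011967393951236188
top centre from root 0.020876454762738195 -0.0005333157371549301
collar top edge 0.013457453633295757 0.00022468823403089169
rod [np.float64(-0.0010465255910488648), np.float64(-0.0003783777513244681)]
2.930902777777778
```

View pics/t17z.png

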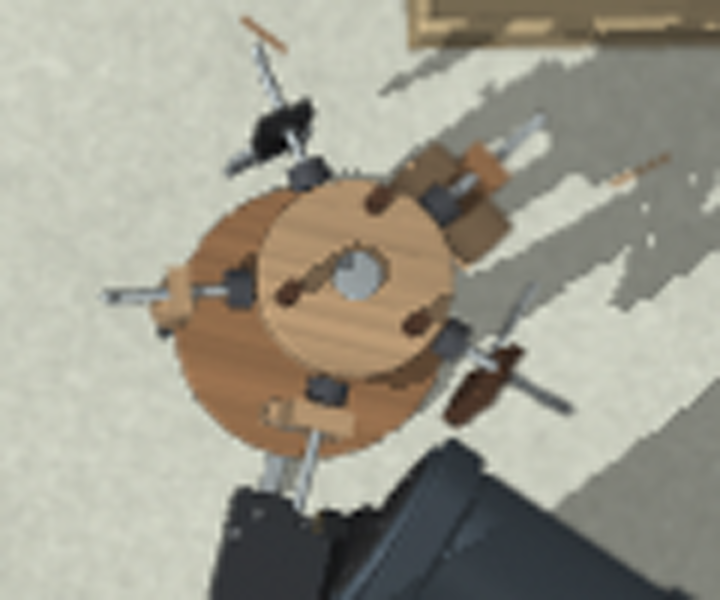

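```bash
python3 -m jog '{"travel": [[0,0,0],[0,0,0],[0,0,0],[0,0,0],[0,0,0]], "twist": [0,0,0,0,0]}'; python3 -c "
from station import ctrl
print(ctrl.close_job())"
```

```text
t: 24.42
ee_pos: [0.4485, -0.1774, 0.4529]
tcp_rot: [3.142, -0.0, -0.256]
force: [0.1, -0.9, -0.4]
width: 0.0439
the job is handed in; nothing more can be done
None
```

I turned the turret about 1.8 rad clockwise by one peg, took the paddle from the block, hung it by its eye on the empty hook, slid it to the collar and let go. I handed the job in at 24.4 s; no verdict is reported.

- **Turret:** before the hanging, the hook's bearing matched the pointer's to within about 1 to 2 degrees. I did not measure it again after that. The last top picture shows it still lined up.
- **Hook bend:** the pictures gave a downward bend of about 0.11 to 0.16 rad. On the way in, the hook pressed the lower edge of the eye with about 3 N, which pointed to nearer 0.17 rad. I lowered the paddle 2 to 3 mm and the force went away.
- **Pushes:** 7.4 N against the collar and about 7 N when setting the eye down on the rod. That is firmer than the few newtons asked for, but well under 20 N.
- **Paddle at the end:** the last wrist picture puts the middle of its top 21 mm out from the hook's root and within 1 to 2 mm sideways, against the collar and tilted slightly with the bent rod. I did not measure the eye itself after letting go; allowing for the tilt it should be 18 to 19 mm out, within the 14 to 25 mm allowed.
- **Checks that were weaker:** my picture-to-picture test for whether the paddle was still showed small differences. These could be camera noise or the arm settling, so rest is judged by eye only.
- **Everything else:** the pictures I looked at show nothing else moved, and the gripper ended clear of everything.

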